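Lean the guard panel and light it with the torch

ROBOT

A 7-joint arm with a two-finger parallel gripper is mounted at the origin on the work surface. World frame = base frame: x ahead of the robot, y to its left, z up, the work surface at z = 0. Lengths are in m, angles in rad, forces in N, time in s.
With the tool pointing down it reaches from about 0.425 to 0.925 m from the base axis. Payload 6.8 kg.
Tool frame: the origin (TCP) lies at the very end of the fingers, on their centre line; the grasp point (between the pads) lies 19 mm behind it (bot.grasp_offset is the distance from the TCP to the grasp point, in m); z points along the fingers, y is the direction in which the jaws open and shut (so a half turn about z gives the same grasp; the last joint's range is limited). The gripper opens to 85 mm and grips with 20 to 120 N. Pads are 22 mm wide; open, the fingers measure 114 mm over their backs; the gripper's body (76 mm by 85 mm) begins 54 mm behind the grasp point. The pads swing forward as they close: fully open they stand 13 mm farther back than shut.
Start: joints at [-1.273, 0.477, 0.022, 1.555, -0.011, 1.109, -0.083], TCP at [0.266, 0.62, 0.231] pointing down, gripper open.
Joint ranges: [-2.96, 2.96], [-0.34, 2.1], [-1.41, 1.46], [0.24, 2.44], [-1.37, 4.51], [0.17, 1.92], [-2.96, 2.96]. Speed limits (rad/s): [2.39, 2.39, 3.14, 3.14, 3.14, 3.14, 3.14].

INTERFACE

Orientations are given as a unit quaternion [w, x, y, z].
In Python, from station import monitor, cams, bot, finder gives the robot as it stands.
- The arm moves only by the tool jog_arm, never from a script. Its argument "plan" is a list of rows, each an object of numbers: "x", "y", "z": the shift along the tool's x, y, z as a fraction of full scale; "wx", "wy", "wz": the turn, a rotation vector about the tool's x, y, z as a fraction of full scale. A call has 1 to 12 rows; each row is the pose to reach, as a shift and turn from the pose measured when the call began, along the tool's axes at that moment, turning the shorter way round; what a row does not reach only later rows make up. Full scale, the value 1, is 20 cm for a shift and 180 degrees for a turn. A row lasts 1/12 s, in which the tool goes at most 41.7 mm and 7.16 degrees, less where a joint would pass 70% of its speed; a pose out of reach is approached as far as the arm can. A call with a number of a shift or a turn outside -1 to 1 is refused whole. A call with a gripper value outside its range is refused whole. "hand" is the opening, from -1 (shut) to 1 (fully open), set as the call begins (left out, the last holds). The fingers move at their own pace and stop on an object; "grip_force" is the grip in N (left out, the last holds). Time passes only in rows, so rows that repeat a pose let the fingers close. It gives the time, the measured TCP pose, the force and the opening at its end, in the units of the state.
- monitor.get_obs(): the state, without advancing time (a new reading comes with each control period).
- cams.read_camera(name): name is "side" or "top" or "wrist"; returns the picture (384x512x3 uint8, red, green, blue); there is no depth.
- cams.get_calibration(name): a dict with "fx", "fy", "cx", "cy" (pixels), "extrinsics" (4x4, takes a point from world to camera coordinates). Camera axes: x right, y down, z forward; pixel columns grow to the right and rows downward; lengths in m; the calibration is good to about 2 mm. A picture is of the moment at which its call begins: read the wrist's pose just before it. get_calibration takes no time and is no camera call; for the wrist camera it gives the pose at the moment of the call.
- bot.hand_in(): hands the job in, once; it reports no verdict.
Trained networks look in the newest picture that a camera, given by its name, has taken for a name from the list of things; names that differ only in an ending like _2 or _b are one class to them, and where a whole thing is asked for, a point or a joint stands for the part that bears it (a point fixed in the world has none). Each returns a list of dicts, best first, with "confidence" (0 to 1); they miss things now and then, are a little off and sometimes report something else, mostly with a low value. They report only what shows in the picture. A call takes as long as a camera call.
- finder.find_in(camera, target): "bbox" ([left, top, width, height] in pixels, round what is visible of it).
- finder.place_of(camera, target): "location" ([column, row] in pixels: a listed point, or the origin of a listed thing).
The state is a dict: "t": time; "q": joint angles; "joint_vel": joint speeds; "joint_torque": joint torques, N m; "eef_pos": TCP position; "tool_rot": TCP orientation; "contact_force": force on the tool from outside, world axes, zero at the start; "torque": the same for the moment, N m; "gripper_width": opening from 0.0 (shut) to 1.0 (fully open).
Only numpy, scipy, OpenCV 4.12 (cv2) and the standard library are available. Lean on these libraries where they do the work, as an engineer would, in place of code of your own. Each camera call takes 0.05 s, during which the arm holds its last target. There are 200 camera calls.

TASK

The blue guard panel is to be checked for cracks: lift it out of the wooden rack, stand its lower edge on the table (set it down, do not drop it) and let go of it leaning back at about 20 degrees, squarely against the middle of the spine side of the book stack. Then draw the orange torch out of its sloped holder, turn it level and keep it raised in the gripper, lens about 15 cm from the panel and pointing at the panel's middle, touching nothing else; finish still holding it there. Do not shift or knock over the bottle, the tin or the spool.

Things in the scene. Friction and masses are not known exactly. Their poses are not given: they have to be found in the camera images.
- books: Fixed stack of four books, together 160 deep (x) x 220 wide (y) x 110 mm high. Origin: centre of the underside, on the table. z up. The spine side is its flat upright front, 80 mm from the origin on the side of its -x axis; all spines are flush there; -x points horizontally out of it. The panel leans here, its back touching the top front edge.
- rack: Fixed wooden rack, 61 (x) x 160 (y) x 40 mm high, with one slot along y, 11 mm wide, open upwards and at both ends, its floor 10 mm above the table. Origin: centre of the underside. The panel starts standing in the slot.
- panel: Loose flat blue panel, 8 thick (x) x 140 wide (y) x 200 mm high (z), about 0.27 kg. Origin: centre of its lower 140 x 8 edge face, z towards its upper edge. It starts upright in the slot of the rack; pinch its upper edge across the thickness from above.
- panel_mid (a point): Centre of the panel, 100 mm above its origin along its z axis; axes as the panel's. Either broad face of the panel may face outwards.
- holder: Fixed grey torch holder: base plate 130 x 90 x 12 mm and on it a square channel 28 mm inside, 38 mm outside, whose axis rises at 45 degrees towards the holder's +x axis. The channel encloses the torch over its lowest 60 mm; the wall under the torch runs on to 80 mm. Origin: on the table under the channel's floor; z up.
- holder_socket (a point): Centre of the channel's floor, 35 mm above the holder's origin; axes as the holder's. The torch's tail starts here.
- torch: Loose orange torch, 0.13 kg. Origin: centre of its tail face; z runs from tail to lens. Body 24 mm in diameter from 0 to 120 mm, black head 32 mm from 120 to 156, white lens to 160. Centre of mass about 75 mm from the tail. Starts in the holder tail down, rising at 45 degrees towards the holder's +x; free to grip from 82 to 120 mm from the tail. Drawn 80 mm along its axis it is clear.
- torch_lens (a point): Centre of the torch's lens face, 160 mm from the tail on its axis; axes as the torch's.
- torch_spot (a point): Imaginary point on the torch's axis, 150 mm beyond the lens (310 mm from the tail): it is to be brought to the panel's middle.
- bottle: White plastic bottle with a blue label, 68 mm in diameter, 190 mm high, a bystander. Origin: centre of the underside.
- tin: Green tin with a grey top, 96 mm in diameter, 130 mm high, a bystander. Origin: centre of the underside.
- spool: Black spool, 52 mm in diameter, 42 mm high, a bystander. Origin: centre of the underside.

How it is judged:
By the outcome, as a careful person would: the job done as asked, in the order asked, and still so for the second after the job is handed in, while the arm keeps its last pose, push and grip.
It also fails if it takes over 45 s, if anything falls off the work surface, if the arm or the gripper's body presses on something with over 40 N, if the wrist force passes 120 N, or if a joint passes its speed limit or range.

## Working session

There is one attempt and no reset: what is moved stays moved. The work goes in short steps, Python scripts to look and compute and a tool call to move; the robot and the scene stay as the last step left them, time stands still between calls to the robot, and variables do not carry over. Pictures are saved under pics/ and viewed, about 8 in all and at most 12, crops included, and the job is handed in when it is done.

Besides the shell and the picture viewer there is one more tool, called after "Call:" by a JSON object that holds its "op" and its "data", one argument or row to a line. jog_arm: Moves the arm, as the interface text tells. Shift numbers are shares of 20 cm and turn numbers shares of 180 degrees, none past 1 either way. Its arguments: {"type":"object","properties":{"plan":{"type":"array","items":{"type":"object","properties":{"x":{"type":"number","minimum":-1,"maximum":1},"y":{"type":"number","minimum":-1,"maximum":1},"z":{"type":"number","minimum":-1,"maximum":1},"wx":{"type":"number","minimum":-1,"maximum":1},"wy":{"type":"number","minimum":-1,"maximum":1},"wz":{"type":"number","minimum":-1,"maximum":1}}}},"hand":{"type":"number"},"grip_force":{"type":"number"}},"required":["plan"]}

```bash
ls; mkdir -p pics; python3 - <<'E'
from station import monitor,cams,bot,finder
import cv2,numpy as np
o=monitor.get_obs();print({k:np.round(v,3).tolist() for k,v in o.items()})
for c in ("side","top"):
    im=cams.read_camera(c);cv2.imwrite(f"pics/{c}0.png",im[:,:,::-1])
    K=cams.get_calibration(c);print(c,K["fx"],K["fy"],K["cx"],K["cy"],np.round(K["extrinsics"],3).tolist())
    for n in ("books","rack","panel","panel_mid","holder","holder_socket","torch","torch_lens","bottle","tin","spool"):
        r=finder.place_of(c,n);f=finder.find_in(c,n)
        print(n,[(np.round(a["location"],1).tolist(),round(a["confidence"],2)) for a in r[:2]],[(np.round(a["bbox"]).tolist(),round(a["confidence"],2)) for a in f[:1]])
print(monitor.get_obs()["t"])
E
```

```text
pics
{'t': 0.0, 'q': [-1.273, 0.478, 0.022, 1.556, -0.012, 1.109, -0.083], 'joint_vel': [0.0, -0.0, -0.001, -0.001, -0.0, 0.001, 0.001], 'joint_torque': [-0.0, -59.645, 1.608, -28.12, 0.012, 0.01, 0.0], 'eef_pos': [0.266, 0.62, 0.23], 'tool_rot': [-0.0, 0.202, 0.979, -0.001], 'contact_force': [0.323, -0.688, -0.453], 'torque': [-0.03, 0.017, -0.061], 'gripper_width': 1.004}
side 392.79335525195745 392.79335525195745 254.97780646119568 186.9761542100974 [[0.709, -0.704, -0.021, -0.428], [-0.448, -0.427, -0.786, 0.393], [0.544, 0.567, -0.618, 0.785], [0.0, 0.0, 0.0, 1.0]]
books [([333.2, 311.9], 0.69)] [([280.0, 236.0, 111.0, 132.0], 0.93)]
rack [([237.0, 240.4], 0.75), ([205.1, 152.2], 0.34)] [([204.0, 222.0, 62.0, 37.0], 0.97)]
panel [([240.0, 232.7], 0.89), ([327.1, 225.4], 0.51)] [([208.0, 169.0, 50.0, 72.0], 0.94)]
panel_mid [([235.5, 212.8], 0.96)] [([210.0, 169.0, 51.0, 74.0], 0.78)]
holder [([191.1, 215.0], 0.59)] [([166.0, 182.0, 44.0, 44.0], 0.97)]
holder_socket [([188.1, 204.5], 0.93)] [([168.0, 182.0, 41.0, 41.0], 0.97)]
torch [] []
torch_lens [([205.5, 154.2], 0.84)] [([18
[... 522 characters left out ...]
.58)] [([143.0, 174.0, 18.0, 41.0], 0.47)]
panel [([239.6, 219.3], 0.87)] [([226.0, 178.0, 24.0, 68.0], 0.96)]
panel_mid [([239.2, 212.2], 0.57)] [([228.0, 180.0, 21.0, 65.0], 0.69)]
holder [([168.7, 231.1], 0.76)] [([145.0, 194.0, 43.0, 53.0], 0.76)]
holder_socket [([162.9, 224.2], 0.97), ([246.4, 272.4], 0.3)] [([145.0, 193.0, 42.0, 56.0], 0.96)]
torch [] [([143.0, 173.0, 22.0, 41.0], 0.74)]
torch_lens [([147.8, 173.5], 0.73)] [([143.0, 171.0, 22.0, 45.0], 0.76)]
bottle [([296.4, 139.2], 0.75)] [([286.0, 110.0, 24.0, 42.0], 0.72)]
tin [([227.6, 143.8], 0.72), ([295.0, 139.3], 0.52)] [([202.0, 114.0, 39.0, 49.0], 0.85)]
spool [([244.6, 271.0], 0.79)] [([235.0, 260.0, 23.0, 18.0], 0.76)]
2.3
```

```bash
python3 - <<'E'
import cv2
a=cv2.imread("pics/top0.png")[90:300,120:440];cv2.imwrite("pics/top0c.png",cv2.resize(a,None,fx=2.5,fy=2.5,interpolation=2))
a=cv2.imread("pics/side0.png")[140:380,150:410];cv2.imwrite("pics/side0c.png",cv2.resize(a,None,fx=2.5,fy=2.5,interpolation=2))
E
```

```text
(no output)
```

View pics/top0c.png

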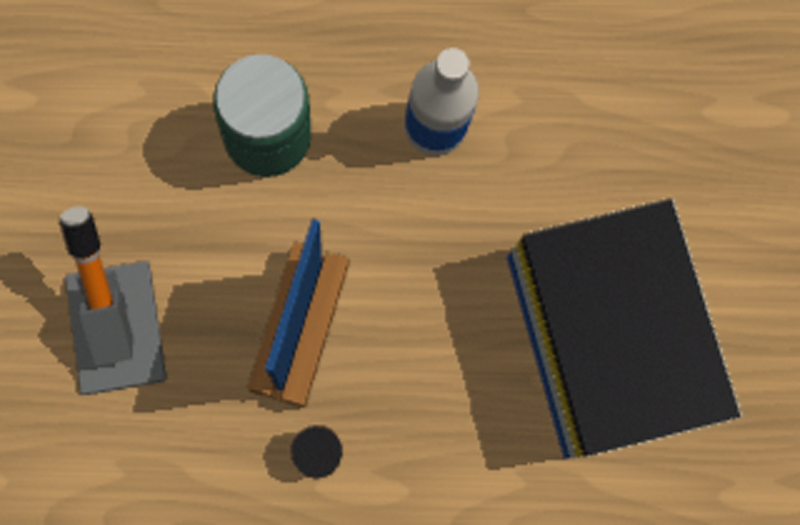

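View pics/side0c.png

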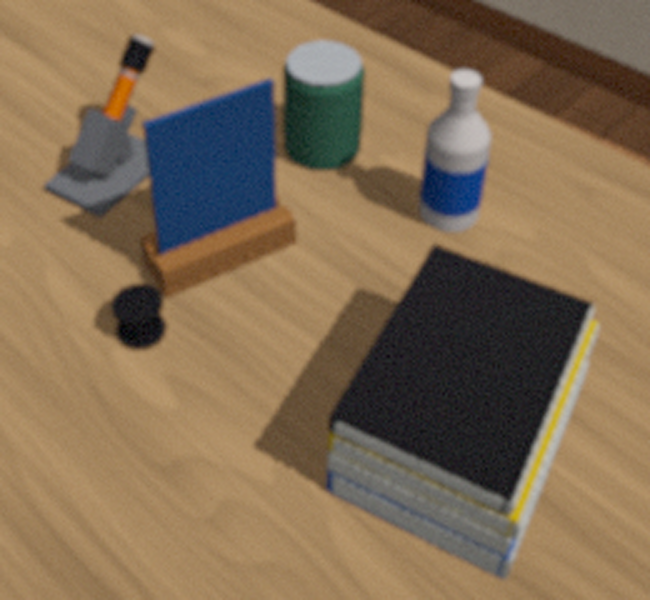

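The pictures show the torch and holder at left (lens about (151,176) in the top image), the panel in the rack in the middle, and the books at right with the spine facing left (+y). The spine's top edge runs from about (330,184) to (353,272). The spool is near the rack's near end. Next I fit the poses from picked corners in both views.

```bash
cat > h.py <<'E'
import numpy as np, cv2
from scipy.optimize import least_squares
from scipy.spatial.transform import Rotation as R
from station import monitor,cams,bot,finder
def proj(K,P):
    P=np.atleast_2d(P);E=np.array(K["extrinsics"]);c=P@E[:3,:3].T+E[:3,3]
    return np.c_[K["fx"]*c[:,0]/c[:,2]+K["cx"],K["fy"]*c[:,1]/c[:,2]+K["cy"]]
CT=lambda u,v:(120+u/2.5,90+v/2.5)
CS=lambda u,v:(150+u/2.5,140+v/2.5)
def fit(obs,x0):
    """obs: list of (K,local xyz,pix); pose x,y,yaw"""
    def f(p):
        Rz=R.from_euler('z',p[2]).as_matrix()
        return np.concatenate([(proj(K,Rz@np.array(l)+[p[0],p[1],0])[0]-px) for K,l,px in obs])
    s=least_squares(f,x0,loss='soft_l1');return s.x,f(s.x).reshape(-1,2)
def tri(obs):
    f=lambda P:np.concatenate([proj(K,P)[0]-px for K,px in obs])
    s=least_squares(f,[.5,0,.1]);return s.x,f(s.x)
def obs():
    o=monitor.get_obs();q=o["tool_rot"];return o,np.array(o["eef_pos"]),R.from_quat(np.r_[q[1:],q[0]])
def togo(pos,Rt):
    """row for target pose from present pose"""
    o,p,r=obs();d=r.inv().apply(np.array(pos)-p)/.2;w=(r.inv()*Rt).as_rotvec()/np.pi
    print("shift",np.round(d,3),"turn",np.round(w,4));return d,w
E
python3 - <<'E'
from h import *
T=cams.get_calibration("top");S=cams.get_calibration("side")
b=[(T,(-.08,.11,.11),CT(525,236)),(T,(.08,.11,.11),CT(672,199)),(T,(.08,-.11,.11),CT(740,416)),(T,(-.08,-.11,.11),CT(583,454)),
(S,(-.08,.11,.11),CS(436,247)),(S,(.08,.11,.11),CS(592,308)),(S,(.08,-.11,.11),CS(512,502)),(S,(-.08,-.11,.11),CS(337,425))]
np.set_printoptions(suppress=True,precision=4)
# spine faces +y ; local -x -> +y : yaw ~ -90deg ; then local +y -> +x
x,r=fit(b,[.5,-.3,-1.4]);print("books",x,np.degrees(x[2]));print(r)
k=[(T,(.0305,.08,.04),CT(349,257)),(T,(.0305,-.08,.04),CT(304,406)),(T,(-.0305,-.08,.04),CT(249,388)),(T,(-.0305,.08,.04),CT(298,241)),
(S,(.0305,-.08,.04),CS(160,267)),(S,(.0305,.08,.04),CS(294,218))]
x,r=fit(k,[.5,0,-1.8]);print("rack",x,np.degrees(x[2]));print(r)
p=[(T,(.004,.07,.21),CT(321,220)),(T,(-.004,.07,.21),CT(314,219)),(T,(.004,-.07,.21),CT(279,377)),(T,(-.004,-.07,.21),CT(266,372)),
(S,(0,-.07,.21),CS(147,124)),(S,(0,.07,.21),CS(272,82))]
x,r=fit(p,[.5,0,-1.8]);print("panel",x,np.degrees(x[2]));print(r)
l,r=tri([(T,CT(77,214)),(S,CS(142,40))]);print("lens mine",l,r)
l,r=tri([(T,(147.8,173.5)),(S,(205.5,154.2))]);print("lens net",l,r)
s,r=tri([(T,(162.9,224.2)),(S,(188.1,204.5))]);print("sock",s,r); print(np.linalg.norm(l-s),l-s)
for n,h,pt,ps in (("bottle",0,(296.4,139.2),(329.3,227.8)),("spool",0,(244.6,271),(203.7,270.3))): print(n,tri([(T,pt),(S,ps)]))
for n,h,c in (("tin",.13,(262,97)),("bottletop",.19,(453,62))):
  f=lambda P:proj(T,[P[0],P[1],h])[0]-CT(*c); print(n,least_squares(f,[.5,0]).x)
E
```

```text
books [ 0.5346 -0.3171 -1.312 ] -75.1720932888058
[[-1.9943 -0.4367]
 [ 2.0055 -0.5064]
 [ 2.1154  0.3443]
 [-0.2189  1.2031]
 [-2.8585 -1.6773]
 [ 2.09   -0.7486]
 [ 0.9607  1.9785]
 [-6.2695 -3.9761]]
rack [ 0.5401  0.004  -1.8502] -106.0106680315615
[[ 0.592   0.2604]
 [-0.0418 -0.0938]
 [-0.9992 -0.0955]
 [-1.4329 -0.1692]
 [ 0.2388  2.4585]
 [ 0.5998  0.1836]]
panel [ 0.5389  0.002  -1.8243] -104.52528588680958
[[ 0.5001  0.5322]
 [-0.1645 -0.0224]
 [-0.4494 -1.6186]
 [ 1.1995 -0.6269]
 [-1.6691  1.184 ]
 [-0.4149 -0.5925]]
lens mine [0.6227 0.2145 0.1453] [-0.1426  0.2092  0.3072 -0.0633]
lens net [0.6263 0.2221 0.1469] [-0.4021  0.5904  0.8717 -0.1794]
sock [0.5241 0.2026 0.0251] [ 0.1065 -0.1679 -0.2244  0.0405]
0.16014275848627904 [0.1022 0.0196 0.1217]
bottle (array([ 0.7695, -0.1424, -0.0081]), array([-1.0379,  1.1936,  1.5735, -0.4718]))
spool (array([ 0.4093, -0.0113,  0.0036]), array([-0.0649,  0.1013,  0.1162, -0.0214]))
tin [0.7493 0.0439]
bottletop [ 0.766  -0.1375]
```

```bash
python3 - <<'E'
from h import *
np.set_printoptions(suppress=True,precision=4)
T=cams.get_calibration("top");S=cams.get_calibration("side")
for a,b in ((CT(525,236),CS(436,247)),(CT(583,454),CS(337,425)),(CT(672,199),CS(592,308)),(CT(740,416),CS(512,502))):
  print(tri([(T,a),(S,b)]), end=' plane.11: ')
  for K,c in ((T,a),(S,b)): print(least_squares(lambda P:proj(K,[P[0],P[1],.11])[0]-c,[.5,-.2]).x,end=' ')
  print()
for K,c in ((T,CT(509,252)),(T,CT(568,458)),(S,CS(331,490))): print("bottom",least_squares(lambda P:proj(K,[P[0],P[1],.0])[0]-c,[.5,-.2]).x)
E
```

```text
(array([ 0.6213, -0.2179,  0.1076]), array([ 0.4193, -0.4931, -0.6035,  0.1755])) plane.11: [ 0.6195 -0.2164] [ 0.6207 -0.2198] 
(array([ 0.4148, -0.2746,  0.0948]), array([ 1.1507, -1.5347, -1.5862,  0.3833])) plane.11: [ 0.4106 -0.2684] [ 0.4097 -0.283 ] 
(array([ 0.6611, -0.3626,  0.1049]), array([-0.0941,  0.0987,  0.1164, -0.0393])) plane.11: [ 0.66   -0.3613] [ 0.6563 -0.3641] 
(array([ 0.4504, -0.4186,  0.1096]), array([ 0.3322, -0.3899, -0.384 ,  0.112 ])) plane.11: [ 0.4494 -0.4176] [ 0.4508 -0.4191] 
bottom [ 0.6269 -0.218 ]
bottom [ 0.4101 -0.2771]
bottom [ 0.4153 -0.2747]
```

Call:
{"op": "jog_arm", "data": {
  "plan": [
    {"x": -0.2, "y": -0.18, "z": -0.4},
    {"x": -0.5, "y": -0.48, "z": -0.5, "wz": -0.02},
    {"x": -0.825, "y": -0.763, "z": -0.5, "wz": -0.044},
    {"x": -0.825, "y": -0.763, "z": -0.5, "wz": -0.044},
    {"x": -0.825, "y": -0.763, "z": -0.5, "wz": -0.044},
    {"x": -0.825, "y": -0.763, "z": -0.5, "wz": -0.044},
    {"x": -0.825, "y": -0.763, "z": -0.5, "wz": -0.044},
    {"x": -0.825, "y": -0.763, "z": -0.5, "wz": -0.044}
  ],
  "hand": 1
}}

```text
invalid input at $.plan[0]: expected keys x, y, z, wx, wy, wz
```

```bash
python3 - <<'E'
from h import *
o,p,r=obs();print(o["t"],p,r.as_matrix().round(3).tolist(),o["q"])
togo([.539,.003,.35],R.from_matrix(np.c_[[-np.sin(np.radians(-105.5))*-1,np.cos(np.radians(-105.5))*-1,0],[.267,.9636,0],[0,0,-1]]))
E
```

```text
2.3 [0.26642666 0.62019553 0.231305  ] [[-0.919, 0.395, -0.0], [0.395, 0.919, 0.0], [0.0, -0.0, -1.0]] [-1.27311904  0.47698919  0.02239494  1.55542377 -0.01153936  1.10930844
 -0.08312503]
shift [-2.47  -2.297 -0.594] turn [-0.     -0.     -0.0431]
```

Call:
{"op": "jog_arm", "data": {
  "plan": [
    {"x": -0.2, "y": -0.18, "z": -0.4, "wx": 0, "wy": 0, "wz": 0},
    {"x": -0.5, "y": -0.48, "z": -0.5, "wx": 0, "wy": 0, "wz": -0.02},
    {"x": -0.825, "y": -0.763, "z": -0.5, "wx": 0, "wy": 0, "wz": -0.043},
    {"x": -0.825, "y": -0.763, "z": -0.5, "wx": 0, "wy": 0, "wz": -0.043},
    {"x": -0.825, "y": -0.763, "z": -0.5, "wx": 0, "wy": 0, "wz": -0.043},
    {"x": -0.825, "y": -0.763, "z": -0.5, "wx": 0, "wy": 0, "wz": -0.043},
    {"x": -0.825, "y": -0.763, "z": -0.5, "wx": 0, "wy": 0, "wz": -0.043},
    {"x": -0.825, "y": -0.763, "z": -0.5, "wx": 0, "wy": 0, "wz": -0.043}
  ],
  "hand": 1
}}

```text
t: 2.97
eef_pos: [0.3602, 0.4123, 0.3329]
tool_rot: [0.001, 0.138, 0.99, 0.001]
contact_force: [0.1, 0.5, -0.1]
gripper_width: 1.003
```

```bash
python3 - <<'E'
from h import *
o,p,r=obs();print(o["t"],p,r.as_matrix().round(3).tolist(),o["q"])
togo([.539,.003,.35],R.from_matrix(np.c_[[-np.sin(np.radians(-105.5))*-1,np.cos(np.radians(-105.5))*-1,0],[.267,.9636,0],[0,0,-1]]))
E
```

```text
2.9667 [0.36024989 0.41226825 0.33285529] [[-0.962, 0.273, 0.002], [0.273, 0.962, 0.002], [-0.002, 0.002, -1.0]] [-1.02644554  0.18062444  0.06920621  1.73736886 -0.01248381  1.221438
  0.33991938]
shift [-1.419 -1.724 -0.087] turn [ 0.0007  0.0005 -0.002 ]
```

Call:
{"op": "jog_arm", "data": {
  "plan": [
    {"x": -0.72, "y": -0.87, "z": -0.05, "wx": 0, "wy": 0, "wz": 0},
    {"x": -0.72, "y": -0.87, "z": -0.05, "wx": 0, "wy": 0, "wz": 0},
    {"x": -0.72, "y": -0.87, "z": -0.05, "wx": 0, "wy": 0, "wz": 0},
    {"x": -0.72, "y": -0.87, "z": -0.05, "wx": 0, "wy": 0, "wz": 0},
    {"x": -0.72, "y": -0.87, "z": -0.05, "wx": 0, "wy": 0, "wz": 0},
    {"x": -0.72, "y": -0.87, "z": -0.05, "wx": 0, "wy": 0, "wz": 0}
  ]
}}

```text
t: 3.47
eef_pos: [0.4528, 0.2019, 0.3428]
tool_rot: [0.001, 0.14, 0.99, 0.001]
contact_force: [1.5, 0.0, 0.2]
gripper_width: 1.0
```

Call:
{"op": "jog_arm", "data": {
  "plan": [
    {"x": -0.7, "y": -0.85, "z": -0.04, "wx": 0, "wy": 0, "wz": 0},
    {"x": -0.7, "y": -0.85, "z": -0.04, "wx": 0, "wy": 0, "wz": 0},
    {"x": -0.7, "y": -0.85, "z": -0.04, "wx": 0, "wy": 0, "wz": 0},
    {"x": -0.7, "y": -0.85, "z": -0.04, "wx": 0, "wy": 0, "wz": 0},
    {"x": -0.7, "y": -0.85, "z": -0.04, "wx": 0, "wy": 0, "wz": 0},
    {"x": -0.7, "y": -0.85, "z": -0.04, "wx": 0, "wy": 0, "wz": 0},
    {"x": -0.7, "y": -0.85, "z": -0.04, "wx": 0, "wy": 0, "wz": 0},
    {"x": -0.7, "y": -0.85, "z": -0.04, "wx": 0, "wy": 0, "wz": 0}
  ]
}}

```text
t: 4.13
eef_pos: [0.5406, 0.0008, 0.3503]
tool_rot: [0.001, 0.14, 0.99, 0.001]
contact_force: [0.9, 0.0, 0.8]
gripper_width: 0.999
```

```bash
python3 - <<'E'
from h import *
o,p,r=obs();print(o["t"],p,r.as_matrix().round(3).tolist())
im=cams.read_camera("wrist");K=cams.get_calibration("wrist");cv2.imwrite("pics/w1.png",im[:,:,::-1])
print(K["fx"],K["cx"],K["cy"],np.round(K["extrinsics"],3).tolist())
E=np.array(K["extrinsics"]);print("cam pos",-E[:3,:3].T@E[:3,3])
togo([.539,.003,.24],r)
E
```

```text
4.1333 [0.54063529 0.00077608 0.35034333] [[-0.961, 0.277, 0.002], [0.277, 0.961, 0.001], [-0.002, 0.001, -1.0]]
311.44029311351665 260.3008463567552 195.252128769027 [[0.274, 0.962, 0.002, -0.15], [0.909, -0.26, 0.325, -0.572], [0.313, -0.087, -0.946, 0.325], [0.0, 0.0, 0.0, 1.0]]
cam pos [0.45940297 0.02444455 0.49393931]
shift [0.008 0.002 0.551] turn [ 0.0001 -0.0001  0.0008]
```

View pics/w1.png

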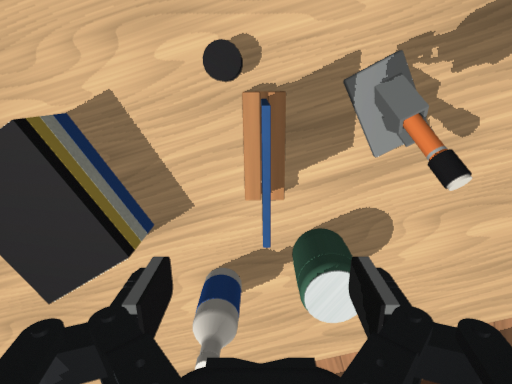

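The wrist view shows the panel's top edge running from (264,106) to (267,247), the rack, the spine's top edge from (13,121) to (134,250) with its foot from (66,113) to (154,229), and the torch lens at (459,183). I refit with these included.

```bash
python3 - <<'E'
from h import *
np.set_printoptions(suppress=True,precision=4)
T=cams.get_calibration("top");S=cams.get_calibration("side");W=cams.get_calibration("wrist")
pl=lambda K,c,z:least_squares(lambda P:proj(K,[P[0],P[1],z])[0]-c,[.5,-.1]).x
for nm,K,c,z in (("spine top near",W,(13,121),.11),("spine top far",W,(134,250),.11),("foot near",W,(66,113),0),("foot far",W,(154,229),0),
  ("panel far",W,(267,247),.21),("panel near",W,(264.5,106),.21),("rack",W,(243,93),.04),("rack",W,(285,92),.04),("rack",W,(247,200),.04),("rack",W,(283,199),.04)): print(nm,pl(K,c,z))
k=[(T,(.0305,.08,.04),CT(349,257)),(T,(.0305,-.08,.04),CT(304,406)),(T,(-.0305,-.08,.04),CT(249,388)),(T,(-.0305,.08,.04),CT(298,241)),
(W,(.0305,-.08,.04),(243,93)),(W,(-.0305,-.08,.04),(285,92)),(W,(.0305,.08,.04),(247,200)),(W,(-.0305,.08,.04),(283,199))]
x,r=fit(k,[.54,0,-1.84]);print("rack",x,np.degrees(x[2]));print(r.T)
l,r=tri([(T,CT(77,214)),(S,CS(142,40)),(W,(459,183))]);print("lens",l,r)
finder
r=cams.read_camera("wrist")
for n in ("torch_lens","holder_socket","panel","books"): print(n,[(a["location"],a["confidence"]) for a in finder.place_of("wrist",n)[:1]])
# torch axis fit: points on axis: lens, body/head junction 120, wall exit; p=(x,y,z socket, azimuth)
ob=[(T,160,CT(77,214)),(S,160,CS(142,40)),(W,160,(459,183)),(W,120,(435,151)),(T,120,CT(88,254)),(T,60,CT(102,306)),(S,60,CS(115,112)),(S,120,CS(132,67)),(W,60,(409,117))]
def f(p):
  d=np.array([np.cos(p[3]),np.sin(p[3]),1])/2**.5
  out=[]
  for i,(K,s,c) in enumerate(ob):
    e=proj(K,p[:3]+d*s/1000)[0]-c
    if s in(60,): # only lateral
      t=proj(K,p[:3]+d*(s+10)/1000)[0]-proj(K,p[:3]+d*s/1000)[0];t/=np.linalg.norm(t);e=np.array([e@[-t[1],t[0]],0])
    out.append(e)
  return np.concatenate(out)
s=least_squares(f,[.52,.2,.035,.1],loss='soft_l1');print("torch",s.x,np.degrees(s.x[3]));print(f(s.x).reshape(-1,2))
E
```

```text
spine top near [ 0.4141 -0.2709]
spine top far [ 0.6157 -0.201 ]
foot near [ 0.4127 -0.2712]
foot far [ 0.632  -0.2157]
panel far [ 0.6091 -0.0103]
panel near [0.4748 0.0246]
rack [0.4592 0.0008]
rack [0.4738 0.057 ]
rack [ 0.6116 -0.0391]
rack [0.6253 0.0149]
rack [ 0.5418  0.0065 -1.8403] -105.44292307521901
[[-0.5969 -0.6557 -1.6773 -2.6791 -2.2072 -0.0938 -3.3147  0.0457]
 [-0.5742 -0.7889 -0.5576 -0.7817 -1.4462 -0.8034  0.3605  1.0444]]
lens [0.6224 0.2172 0.1484] [-1.5871 -0.0065 -0.4596 -1.2499 -1.0418  0.0757]
torch_lens [([459.1, 187.8], 0.57)]
holder_socket [([386.0, 89.0], 0.97)]
panel []
books [([73.6, 199.2], 0.95)]
torch [0.5073 0.1932 0.0395 0.1707] 9.781929489031542
[[-0.0588  1.0832]
 [-0.5126 -1.3442]
 [-3.3115 -0.641 ]
 [ 0.8429  4.3289]
 [-0.6271 -0.7935]
 [-0.356   0.    ]
 [-2.4924  0.    ]
 [-1.933   0.4229]
 [ 1.0466  0.    ]]
```

Call:
{"op": "jog_arm", "data": {
  "plan": [
    {"x": 0.0, "y": 0.015, "z": 0.2, "wx": 0, "wy": 0, "wz": 0},
    {"x": 0.0, "y": 0.015, "z": 0.4, "wx": 0, "wy": 0, "wz": 0},
    {"x": 0.0, "y": 0.015, "z": 0.57, "wx": 0, "wy": 0, "wz": 0},
    {"x": 0.0, "y": 0.015, "z": 0.57, "wx": 0, "wy": 0, "wz": 0},
    {"x": 0.0, "y": 0.015, "z": 0.57, "wx": 0, "wy": 0, "wz": 0},
    {"x": 0.0, "y": 0.015, "z": 0.57, "wx": 0, "wy": 0, "wz": 0}
  ],
  "hand": 0.2
}}

```text
t: 4.93
eef_pos: [0.5424, 0.0048, 0.2388]
tool_rot: [0.002, 0.138, 0.99, 0.001]
contact_force: [0.1, -0.2, 0.6]
gripper_width: 0.597
```

```bash
python3 - <<'E'
from h import *
o,p,r=obs();print(o["t"],p,o["gripper_width"],r.as_matrix().round(3).tolist())
im=cams.read_camera("wrist");K=cams.get_calibration("wrist")
pt=lambda t:p+r.apply(t)
for t in ([-.07,0,0.027],[0,0,.027],[.07,0,.027],[0,0,0]): print(t,proj(K,pt(t)))
cv2.imwrite("pics/w2.png",im[:,:,::-1])
E
```

```text
4.9333 [0.54239498 0.00479295 0.23881551] 0.5970608160821852 [[-0.962, 0.274, 0.005], [0.274, 0.962, 0.001], [-0.005, 0.003, -1.0]]
[-0.07, 0, 0.027] [[260.43863338 326.86959154]]
[0, 0, 0.027] [[260.51189217 233.64730441]]
[0.07, 0, 0.027] [[260.60519372 114.92048246]]
[0, 0, 0] [[260.62542316 256.35583279]]
```

View pics/w2.png

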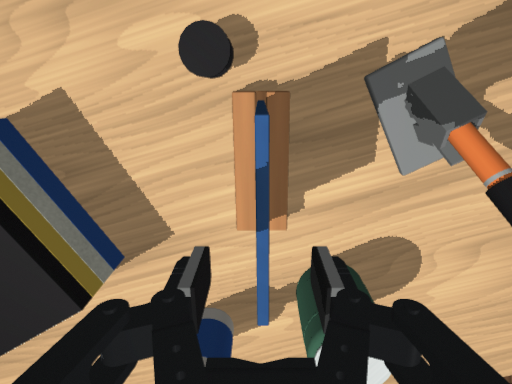

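The panel's top edge sits at column ~262.5, against 261.5 midway between the fingers, and its end rows match the prediction. I go down and grip.

Call:
{"op": "jog_arm", "data": {
  "plan": [
    {"x": 0.0, "y": 0.006, "z": 0.12, "wx": 0, "wy": 0.0015, "wz": 0},
    {"x": 0.0, "y": 0.006, "z": 0.24, "wx": 0, "wy": 0.0015, "wz": 0},
    {"x": 0.0, "y": 0.006, "z": 0.34, "wx": 0, "wy": 0.0015, "wz": 0},
    {"x": 0.0, "y": 0.006, "z": 0.34, "wx": 0, "wy": 0.0015, "wz": 0},
    {"x": 0.0, "y": 0.006, "z": 0.34, "wx": 0, "wy": 0.0015, "wz": 0},
    {"x": 0.0, "y": 0.006, "z": 0.34, "wx": 0, "wy": 0.0015, "wz": 0}
  ]
}}

```text
t: 5.48
eef_pos: [0.5453, 0.0061, 0.1737]
tool_rot: [0.003, 0.138, 0.99, 0.002]
contact_force: [-0.2, -0.0, 0.4]
gripper_width: 0.598
```

Call:
{"op": "jog_arm", "data": {
  "plan": [
    {"x": 0, "y": 0, "z": 0, "wx": 0, "wy": 0, "wz": 0},
    {"x": 0, "y": 0, "z": 0, "wx": 0, "wy": 0, "wz": 0},
    {"x": 0, "y": 0, "z": 0, "wx": 0, "wy": 0, "wz": 0},
    {"x": 0, "y": 0, "z": 0, "wx": 0, "wy": 0, "wz": 0},
    {"x": 0, "y": 0, "z": 0, "wx": 0, "wy": 0, "wz": 0},
    {"x": 0, "y": 0, "z": 0, "wx": 0, "wy": 0, "wz": 0},
    {"x": 0, "y": 0, "z": 0, "wx": 0, "wy": 0, "wz": 0},
    {"x": 0, "y": 0, "z": 0, "wx": 0, "wy": 0, "wz": 0}
  ],
  "hand": -1,
  "grip_force": 60
}}

```text
t: 6.15
eef_pos: [0.5461, 0.0059, 0.1747]
tool_rot: [0.003, 0.138, 0.99, 0.002]
contact_force: [-1.2, -0.1, 5.5]
gripper_width: 0.087
```

Call:
{"op": "jog_arm", "data": {
  "plan": [
    {"x": 0, "y": 0, "z": -0.1, "wx": 0, "wy": 0, "wz": 0},
    {"x": 0, "y": 0, "z": -0.2, "wx": 0, "wy": 0, "wz": 0},
    {"x": 0, "y": 0, "z": -0.33, "wx": 0, "wy": 0, "wz": 0},
    {"x": 0, "y": 0, "z": -0.33, "wx": 0, "wy": 0, "wz": 0},
    {"x": 0, "y": 0, "z": -0.33, "wx": 0, "wy": 0, "wz": 0},
    {"x": 0, "y": 0, "z": -0.33, "wx": 0, "wy": 0, "wz": 0}
  ]
}}

```text
t: 6.65
eef_pos: [0.5448, 0.0057, 0.2398]
tool_rot: [0.003, 0.138, 0.99, 0.002]
contact_force: [-0.8, 0.2, -2.6]
gripper_width: 0.083
```

```bash
python3 - <<'E'
from h import *
o,p,r=obs();print(o["t"],p,o["gripper_width"],o["contact_force"],r.as_matrix().round(3).tolist())
a=np.radians(104.8);y=np.array([np.cos(a),np.sin(a),0]);z=np.array([0,0,-1.]);x=np.cross(y,z)
togo([.486,-.127,.25],R.from_matrix(np.c_[x,y,z]))
E
```

```text
6.65 [0.5447844  0.00574649 0.2397974 ] 0.08282775028932705 [-0.76282696  0.15304226 -2.58016215] [[-0.962, 0.274, 0.006], [0.274, 0.962, 0.004], [-0.005, 0.005, -1.0]]
shift [ 0.101 -0.719 -0.055] turn [ 0.0013  0.0019 -0.1704]
```

Call:
{"op": "jog_arm", "data": {
  "plan": [
    {"x": 0.02, "y": -0.15, "z": -0.05, "wx": 0, "wy": 0, "wz": -0.03},
    {"x": 0.05, "y": -0.3, "z": -0.055, "wx": 0, "wy": 0, "wz": -0.06},
    {"x": 0.08, "y": -0.5, "z": -0.055, "wx": 0.001, "wy": 0.001, "wz": -0.1},
    {"x": 0.1, "y": -0.65, "z": -0.055, "wx": 0.001, "wy": 0.002, "wz": -0.14},
    {"x": 0.1, "y": -0.72, "z": -0.055, "wx": 0.001, "wy": 0.002, "wz": -0.17},
    {"x": 0.1, "y": -0.72, "z": -0.055, "wx": 0.001, "wy": 0.002, "wz": -0.17},
    {"x": 0.1, "y": -0.72, "z": -0.055, "wx": 0.001, "wy": 0.002, "wz": -0.17},
    {"x": 0.1, "y": -0.72, "z": -0.055, "wx": 0.001, "wy": 0.002, "wz": -0.17}
  ]
}}

```text
t: 7.32
eef_pos: [0.4859, -0.1261, 0.2489]
tool_rot: [-0.001, -0.128, 0.992, 0.001]
contact_force: [-0.6, -0.3, -2.4]
gripper_width: 0.082
```

```bash
python3 - <<'E'
from h import *
o,p,r=obs();print(o["t"],p,o["gripper_width"],o["contact_force"],r.as_matrix().round(3).tolist())
im=cams.read_camera("wrist");K=cams.get_calibration("wrist")
np.save("w3.npy",im);
import pickle;pickle.dump((K,p,r.as_matrix()),open("w3.pkl","wb"))
im2=cams.read_camera("top");np.save("t3.npy",im2)
a=cv2.resize(im[:,:,::-1],None,fx=1.5,fy=1.5)
b=a;cv2.imwrite("pics/w3.png",b)
# model overlay points
nrm=np.array([-.2556,.9668,0]);al=np.array([.9668,.2556,0]);c=np.array([.517,-.243,0])
for s in(-.11,.11):
  for z in (0,.11): print(s,z,proj(K,c+al*s+[0,0,z])*1.5)
E
```

```text
7.3167 [ 0.48588018 -0.12614227  0.24894361] 0.08226412420696166 [-0.61079203 -0.25757464 -2.38129441] [[-0.967, -0.253, -0.002], [-0.253, 0.967, 0.001], [0.002, 0.002, -1.0]]
-0.11 0 [[233.93737312  97.75751312]]
-0.11 0.11 [[171.44544259  83.34028533]]
0.11 0 [[259.61046544 353.68398077]]
0.11 0.11 [[218.65299032 423.08603869]]
```

View pics/w3.png

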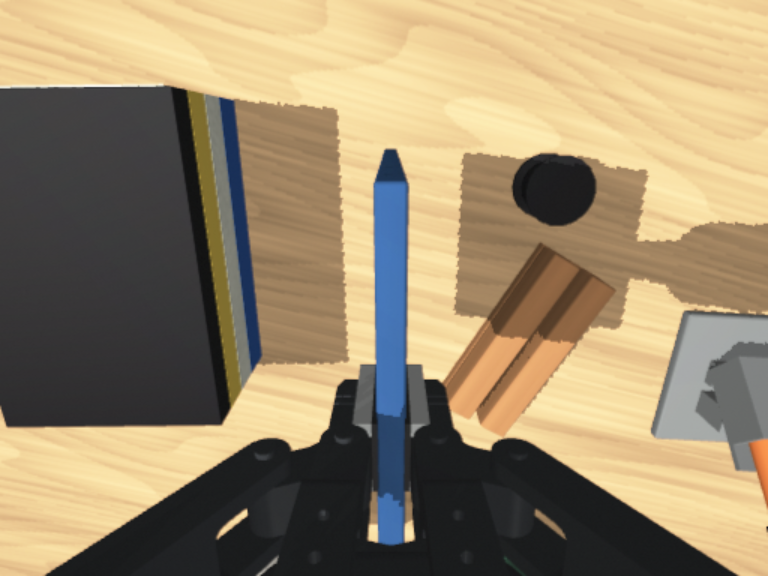

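The model's spine corners land within 2–4 px of those seen: foot (234,100) and (261,358), top (170,87) and (222,425) at 1.5x. I fit on this view and work out the leaning pose.

```bash
cat > plan.py <<'E'
from h import *
def lean(c,az,tilt,h,gap,tx=.0033,tz=.1647):
    """TCP pose: panel origin such that lean is `tilt`, lower edge lifted h, moved out from the spine by gap"""
    n=np.array([np.cos(az),np.sin(az),0]);up=np.array([0,0,1.]);t=np.radians(tilt)
    u=np.cos(t)*up-np.sin(t)*n; y=np.cos(t)*n+np.sin(t)*up; z=-u; x=np.cross(y,z)
    # rear lower corner on table at 110*tan(20) from the spine
    o=np.r_[c,0]+n*(.110*np.tan(t)+gap)+y*.004+up*h
    return o-x*tx-z*tz, R.from_matrix(np.c_[x,y,z])
E
python3 - <<'E'
from plan import *
import pickle
np.set_printoptions(suppress=True,precision=4)
K,p,m=pickle.load(open("w3.pkl","rb"))
b=[(K,(-.08,-.11,0),(234/1.5,100/1.5)),(K,(-.08,-.11,.11),(170/1.5,87/1.5)),(K,(-.08,.11,0),(261/1.5,358/1.5)),(K,(-.08,.11,.11),(222/1.5,425/1.5))]
x,r=fit(b,[.54,-.31,-1.31]);print(x,np.degrees(x[2]),r)
c=x[:2]-.08*np.array([np.cos(x[2]),np.sin(x[2])]);print("spine centre",c, "az", np.degrees(x[2])+180)
# also panel in hand: near lower/upper corners seen at (391,150)?
P=np.array(p);
for s in(-.07,.07):
  for z in(.1647,-.0353): print("panel",s,z,proj(K,P+m@[.0033+s,0,z])*1.5)
c=np.array([.518,-.244])
for h,g in ((.02,.03),(.02,.0)):
  print(lean(c,x[2]+np.pi,20,h,g)[0]);togo(*lean(c,x[2]+np.pi,20,h,g))
E
```

```text
[ 0.5401 -0.3191 -1.3007] -74.52336177129162 [[-0.54    0.2819]
 [ 0.3648  0.0722]
 [ 0.4684 -1.6473]
 [-0.3466  0.2551]]
spine centre [ 0.5187 -0.242 ] az 105.47663822870838
panel -0.07 0.1647 [[389.9377 350.573 ]]
panel -0.07 -0.0353 [[389.348  622.6409]]
panel 0.07 0.1647 [[390.2816 149.9211]]
panel 0.07 -0.0353 [[390.0529 180.5935]]
[ 0.5165 -0.2263  0.1761]
shift [-0.018 -0.525  0.365] turn [-0.1106  0.0003 -0.0038]
[ 0.5245 -0.2552  0.1761]
shift [-0.02  -0.675  0.365] turn [-0.1106  0.0003 -0.0038]
```

Call:
{"op": "jog_arm", "data": {
  "plan": [
    {"x": 0, "y": -0.1, "z": 0.05, "wx": -0.03, "wy": 0, "wz": 0},
    {"x": -0.01, "y": -0.25, "z": 0.1, "wx": -0.06, "wy": 0, "wz": 0},
    {"x": -0.018, "y": -0.4, "z": 0.2, "wx": -0.09, "wy": 0, "wz": -0.003},
    {"x": -0.018, "y": -0.525, "z": 0.3, "wx": -0.1106, "wy": 0, "wz": -0.003},
    {"x": -0.018, "y": -0.525, "z": 0.365, "wx": -0.1106, "wy": 0, "wz": -0.003},
    {"x": -0.018, "y": -0.525, "z": 0.365, "wx": -0.1106, "wy": 0, "wz": -0.003},
    {"x": -0.018, "y": -0.525, "z": 0.365, "wx": -0.1106, "wy": 0, "wz": -0.003},
    {"x": -0.018, "y": -0.525, "z": 0.365, "wx": -0.1106, "wy": 0, "wz": -0.003}
  ]
}}

```text
t: 8.08
eef_pos: [0.5174, -0.2243, 0.1769]
tool_rot: [-0.023, -0.133, 0.976, 0.172]
contact_force: [0.8, 0.3, -2.5]
gripper_width: 0.09
```

```bash
python3 - <<'E'
from plan import *
o,p,r=obs();print(o["t"],p,o["gripper_width"],o["contact_force"],r.as_matrix().round(3).tolist())
c=np.array([.5187,-.242])
for h,g in ((.015,.003),(.003,.003),(-.002,.003)):
  print(lean(c,np.radians(105.3),20,h,g)[0]);togo(*lean(c,np.radians(105.3),20,h,g))
E
```

```text
8.0833 [ 0.5173997  -0.22431644  0.1769399 ] 0.08994354312870517 [ 0.77742067  0.28654457 -2.48441086] [[-0.964, -0.251, -0.09], [-0.267, 0.906, 0.33], [-0.002, 0.342, -0.94]]
[ 0.52439913 -0.25032649  0.17113546]
shift [ 0.001 -0.136 -0.019] turn [-0.      0.0001  0.0011]
[ 0.52439913 -0.25032649  0.15913546]
shift [ 0.001 -0.157  0.038] turn [-0.      0.0001  0.0011]
[ 0.52439913 -0.25032649  0.15413546]
shift [ 0.001 -0.166  0.061] turn [-0.      0.0001  0.0011]
```

Call:
{"op": "jog_arm", "data": {
  "plan": [
    {"x": 0, "y": -0.07, "z": -0.01, "wx": 0, "wy": 0, "wz": 0.001},
    {"x": 0, "y": -0.136, "z": -0.019, "wx": 0, "wy": 0, "wz": 0.001},
    {"x": 0, "y": -0.136, "z": -0.019, "wx": 0, "wy": 0, "wz": 0.001},
    {"x": 0, "y": -0.136, "z": -0.019, "wx": 0, "wy": 0, "wz": 0.001},
    {"x": 0, "y": -0.146, "z": 0.01, "wx": 0, "wy": 0, "wz": 0.001},
    {"x": 0, "y": -0.157, "z": 0.038, "wx": 0, "wy": 0, "wz": 0.001},
    {"x": 0, "y": -0.157, "z": 0.038, "wx": 0, "wy": 0, "wz": 0.001},
    {"x": 0, "y": -0.157, "z": 0.038, "wx": 0, "wy": 0, "wz": 0.001}
  ]
}}

```text
t: 8.75
eef_pos: [0.5242, -0.2496, 0.1584]
tool_rot: [-0.023, -0.131, 0.976, 0.173]
contact_force: [0.3, 0.8, -2.5]
gripper_width: 0.085
```

```bash
python3 - <<'E'
from plan import *
o,p,r=obs();print(o["t"],p,o["gripper_width"],o["contact_force"],o["torque"])
c=np.array([.5187,-.242])
for h,g in ((.0,.003),(-.003,.003),(-.003,0)):
  togo(*lean(c,np.radians(105.3),20,h,g))
im=cams.read_camera("side")[180:370,190:400];cv2.imwrite("pics/s4.png",cv2.resize(im[:,:,::-1],None,fx=3,fy=3,interpolation=2))
E
```

```text
8.75 [ 0.52424676 -0.24956171  0.15844039] 0.08543143085516608 [ 0.31694481  0.79826325 -2.45686771] [-0.53745131 -0.14458363 -0.02630559]
shift [ 0.    -0.008  0.009] turn [ 0.0003 -0.0002  0.0001]
shift [ 0.    -0.013  0.024] turn [ 0.0003 -0.0002  0.0001]
shift [ 0.    -0.027  0.018] turn [ 0.0003 -0.0002  0.0001]
```

View pics/s4.png

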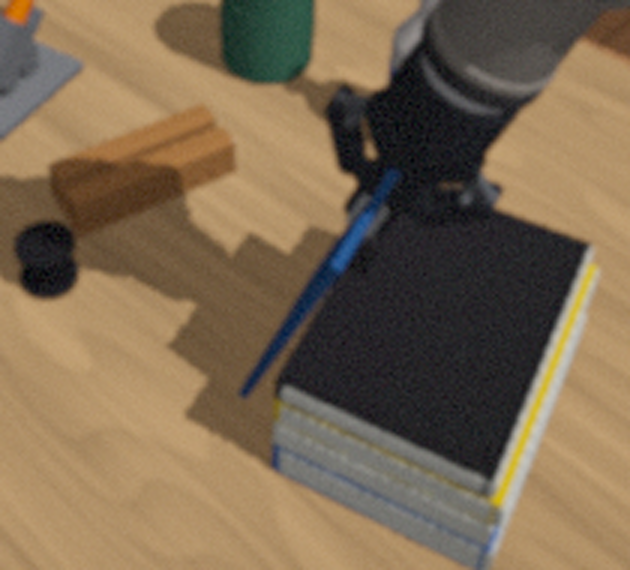

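The side view shows the panel tilted in front of the spine, its lower edge at about (243,393) and just off the table. I creep down to contact.

Call:
{"op": "jog_arm", "data": {
  "plan": [
    {"x": 0, "y": -0.005, "z": 0.007, "wx": 0, "wy": 0, "wz": 0},
    {"x": 0, "y": -0.009, "z": 0.014, "wx": 0, "wy": 0, "wz": 0},
    {"x": 0, "y": -0.009, "z": 0.014, "wx": 0, "wy": 0, "wz": 0},
    {"x": 0, "y": -0.009, "z": 0.014, "wx": 0, "wy": 0, "wz": 0}
  ]
}}

```text
t: 9.13
eef_pos: [0.5248, -0.2509, 0.1561]
tool_rot: [-0.023, -0.131, 0.976, 0.172]
contact_force: [-1.7, -0.8, 3.7]
gripper_width: 0.086
```

Call:
{"op": "jog_arm", "data": {
  "plan": [
    {"x": 0, "y": -0.004, "z": 0.008, "wx": 0, "wy": 0, "wz": 0},
    {"x": 0, "y": -0.004, "z": 0.008, "wx": 0, "wy": 0, "wz": 0},
    {"x": 0, "y": -0.004, "z": 0.008, "wx": 0, "wy": 0, "wz": 0},
    {"x": 0, "y": -0.004, "z": 0.008, "wx": 0, "wy": 0, "wz": 0}
  ]
}}

```text
t: 9.47
eef_pos: [0.525, -0.2516, 0.1558]
tool_rot: [-0.022, -0.131, 0.976, 0.172]
contact_force: [-2.9, -0.5, 8.6]
gripper_width: 0.08
```

Call:
{"op": "jog_arm", "data": {
  "plan": [
    {"x": 0, "y": -0.007, "z": -0.004, "wx": 0, "wy": 0, "wz": 0},
    {"x": 0, "y": -0.014, "z": -0.007, "wx": 0, "wy": 0, "wz": 0},
    {"x": 0, "y": -0.014, "z": -0.007, "wx": 0, "wy": 0, "wz": 0},
    {"x": 0, "y": -0.014, "z": -0.007, "wx": 0, "wy": 0, "wz": 0},
    {"x": 0, "y": -0.014, "z": -0.007, "wx": 0, "wy": 0, "wz": 0}
  ]
}}

```text
t: 9.88
eef_pos: [0.5258, -0.2533, 0.1561]
tool_rot: [-0.023, -0.132, 0.976, 0.173]
contact_force: [-1.7, 4.7, 3.5]
gripper_width: 0.083
```

Call:
{"op": "jog_arm", "data": {
  "plan": [
    {"x": 0, "y": 0, "z": 0, "wx": 0, "wy": 0, "wz": 0},
    {"x": 0, "y": 0, "z": 0, "wx": 0, "wy": 0, "wz": 0},
    {"x": 0, "y": 0, "z": 0, "wx": 0, "wy": 0, "wz": 0},
    {"x": 0, "y": 0, "z": 0, "wx": 0, "wy": 0, "wz": 0}
  ],
  "hand": -0.4
}}

```text
t: 10.22
eef_pos: [0.5258, -0.2541, 0.1561]
tool_rot: [-0.022, -0.131, 0.976, 0.173]
contact_force: [-0.1, 0.0, 0.3]
gripper_width: 0.304
```

```bash
python3 - <<'E'
from plan import *
o,p,r=obs();print(o["t"],p,o["gripper_width"],o["contact_force"])
im=cams.read_camera("wrist");K=cams.get_calibration("wrist")
cv2.imwrite("pics/w5.png",im[:,:,::-1])
for t in ([0.0733,0,.1647],[.0733,0,-.0353]): print(proj(K,p+r.apply(t)))
E
```

```text
10.2167 [ 0.5258388  -0.25410473  0.15605977] 0.30376063524348595 [-0.14006629  0.03408875  0.33168677]
[[259.67454131 100.49141893]]
[[258.89709747 121.55417745]]
```

View pics/w5.png

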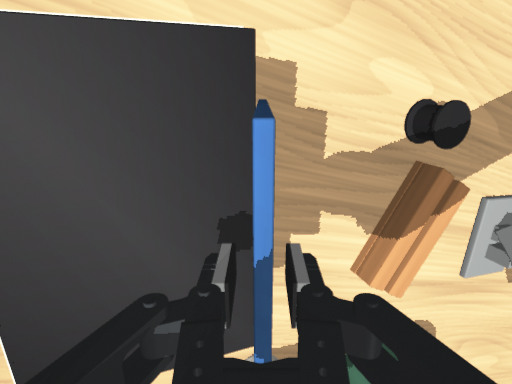

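Let go; the panel stands between the open pads with its lower corner at (263,100). I withdraw along the panel.

Call:
{"op": "jog_arm", "data": {
  "plan": [
    {"x": 0, "y": 0.003, "z": -0.05, "wx": 0, "wy": 0, "wz": 0},
    {"x": 0, "y": 0.003, "z": -0.12, "wx": 0, "wy": 0, "wz": 0},
    {"x": 0, "y": 0.003, "z": -0.22, "wx": 0, "wy": 0, "wz": 0},
    {"x": 0, "y": 0.003, "z": -0.35, "wx": 0, "wy": 0, "wz": 0},
    {"x": 0, "y": 0.003, "z": -0.5, "wx": 0, "wy": 0, "wz": 0},
    {"x": 0, "y": 0.003, "z": -0.65, "wx": 0, "wy": 0, "wz": 0},
    {"x": 0, "y": 0.003, "z": -0.65, "wx": 0, "wy": 0, "wz": 0},
    {"x": 0, "y": 0.003, "z": -0.65, "wx": 0, "wy": 0, "wz": 0}
  ]
}}

```text
t: 10.93
eef_pos: [0.5378, -0.2985, 0.2808]
tool_rot: [-0.021, -0.131, 0.976, 0.171]
contact_force: [0.2, 1.1, -1.0]
gripper_width: 0.3
```

```bash
python3 - <<'E'
from plan import *
np.set_printoptions(suppress=True,precision=4)
o,p,r=obs();print(o["t"],p,o["contact_force"],r.as_matrix().round(3).tolist())
im=cams.read_camera("wrist");K=cams.get_calibration("wrist");cv2.imwrite("pics/w6.png",im[:,:,::-1])
s=cams.read_camera("side");S=cams.get_calibration("side")
for c,k in (("side",S),("wrist",K)):
  for n in ("panel_mid","panel"): print(c,n,[(a["location"],a["confidence"]) for a in finder.place_of(c,n)[:1]])
# predicted panel corners
tp,tr=lean(np.array([.5187,-.242]),np.radians(105.3),20,0,0)
pts=np.array([tp+tr.apply([.0033+sx,sy,z]) for z in(.1647,-.0353) for sx in(-.07,.07) for sy in (.004,)])
print("mid",tp+tr.apply([.0033,0,.0647]))
print(proj(S,pts).round(1).tolist());print(proj(K,pts).round(1).tolist())
a=s[200:330,240:370,::-1];a=cv2.resize(a,None,fx=3,fy=3,interpolation=2)
w=cv2.resize(im[:,:,::-1],(520,390));cv2.imwrite("pics/w6s.png",np.hstack([a,w])[:, :800] if 0 else cv2.resize(np.hstack([a,w]),(800,343)))
# torch goal
az=np.radians(9.8)
E
```

```text
10.9333 [ 0.5378 -0.2985  0.2808] [ 0.1894  1.1137 -0.9681] [[-0.965, -0.248, -0.085], [-0.263, 0.907, 0.329], [-0.004, 0.339, -0.941]]
side panel_mid [([298.1, 271.1], 0.68)]
side panel [([287.3, 284.9], 0.57)]
wrist panel_mid []
wrist panel [([380.2, 108.8], 0.29)]
mid [ 0.5162 -0.2327  0.0953]
[[295.9, 269.9], [269.7, 311.9], [328.3, 225.1], [301.2, 269.4]]
[[263.1, 194.8], [263.6, 96.3], [265.1, 268.2], [266.3, 103.4]]
```

View pics/w6s.png

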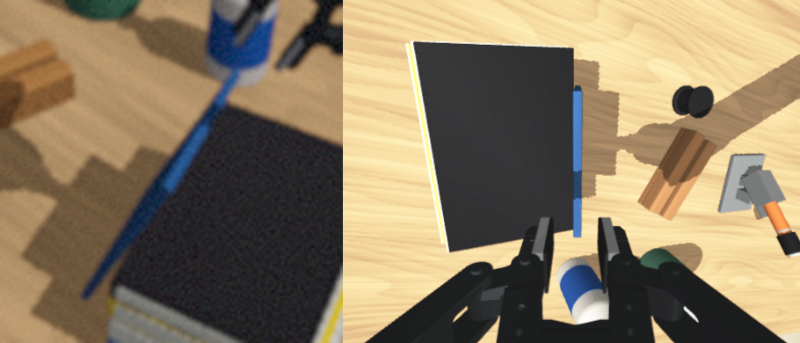

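The panel rests leaning on the spine as predicted (lower edge, top corner and book edge all fit). Next is the torch.

```bash
cat >> plan.py <<'E'
def torchR(az,pitch):
    """tool x = -lens axis, lens elevation pitch"""
    h=np.array([np.cos(az),np.sin(az),0]);d=np.cos(pitch)*h+np.sin(pitch)*np.array([0,0,1.])
    y=np.array([-np.sin(az),np.cos(az),0]);x=-d;return R.from_matrix(np.c_[x,y,np.cross(x,y)]),d
E
python3 - <<'E'
from plan import *
Rt,d=torchR(np.radians(9.8),np.pi/4);print(Rt.as_matrix().round(3).tolist())
o,p,r=obs()
from scipy.spatial.transform import Slerp
sl=Slerp([0,1],R.concatenate([r,Rt]))
togo([.53,-.13,.33],sl(.4)); togo([.51,.03,.33],sl(.7)); 
E
```

```text
[[-0.697, -0.17, 0.697], [-0.12, 0.985, 0.12], [-0.707, -0.0, -0.707]]
shift [-0.186  0.85   0.032] turn [ 0.0473 -0.101  -0.006 ]
shift [-0.301  1.599  0.307] turn [ 0.0827 -0.1767 -0.0106]
```

Call:
{"op": "jog_arm", "data": {
  "plan": [
    {"x": -0.03, "y": 0.15, "z": -0.06, "wx": 0.01, "wy": -0.02, "wz": 0},
    {"x": -0.08, "y": 0.35, "z": -0.03, "wx": 0.02, "wy": -0.05, "wz": -0.002},
    {"x": -0.12, "y": 0.55, "z": 0, "wx": 0.03, "wy": -0.08, "wz": -0.004},
    {"x": -0.16, "y": 0.75, "z": 0.02, "wx": 0.047, "wy": -0.101, "wz": -0.006},
    {"x": -0.186, "y": 0.9, "z": 0.03, "wx": 0.047, "wy": -0.101, "wz": -0.006},
    {"x": -0.186, "y": 0.9, "z": 0.03, "wx": 0.047, "wy": -0.101, "wz": -0.006}
  ],
  "hand": 0.4
}}

```text
t: 11.73
eef_pos: [0.5262, -0.1135, 0.3354]
tool_rot: [0.143, -0.117, 0.975, 0.122]
contact_force: [-0.4, 0.4, 0.5]
gripper_width: 0.699
```

```bash
python3 - <<'E'
from plan import *
Rt,d=torchR(np.radians(9.8),np.pi/4)
o,p,r=obs();print(p,o["q"])
from scipy.spatial.transform import Slerp
sl=Slerp([0,1],R.concatenate([r,Rt]))
togo([.50,.04,.32],sl(.6));togo([.49,.06,.3],Rt)
E
```

```text
[ 0.52622492 -0.1135406   0.33536441] [-0.05430982  0.08242914  0.38216062  1.90521944 -0.43820899  1.04251895
  2.33524177]
shift [-0.003  0.742  0.248] turn [ 0.0441 -0.0906 -0.0043]
shift [0.055 0.829 0.355] turn [ 0.0735 -0.1509 -0.0072]
```

Call:
{"op": "jog_arm", "data": {
  "plan": [
    {"x": 0, "y": 0.2, "z": 0.08, "wx": 0.015, "wy": -0.03, "wz": 0},
    {"x": 0, "y": 0.4, "z": 0.16, "wx": 0.03, "wy": -0.06, "wz": -0.003},
    {"x": 0.02, "y": 0.6, "z": 0.24, "wx": 0.044, "wy": -0.09, "wz": -0.004},
    {"x": 0.04, "y": 0.8, "z": 0.3, "wx": 0.06, "wy": -0.12, "wz": -0.006},
    {"x": 0.055, "y": 0.83, "z": 0.355, "wx": 0.0735, "wy": -0.151, "wz": -0.007},
    {"x": 0.055, "y": 0.83, "z": 0.355, "wx": 0.0735, "wy": -0.151, "wz": -0.007},
    {"x": 0.055, "y": 0.83, "z": 0.355, "wx": 0.0735, "wy": -0.151, "wz": -0.007}
  ]
}}

```text
t: 12.32
eef_pos: [0.4925, 0.0426, 0.3009]
tool_rot: [0.359, -0.075, 0.93, 0.024]
contact_force: [0.0, -1.0, 0.4]
gripper_width: 0.702
```

```bash
python3 - <<'E'
from plan import *
Rt,d=torchR(np.radians(9.8),np.pi/4)
o,p,r=obs();print(p,o["q"],r.as_matrix().round(3).tolist())
z=Rt.as_matrix()[:,2];g=np.array([.5806,.210,.106])
togo(g+(.019-.12)*z,Rt)
im=cams.read_camera("wrist");K=cams.get_calibration("wrist");cv2.imwrite("pics/w7.png",im[:,:,::-1])
print([(a["location"],a["confidence"]) for n in("torch_lens","holder_socket") for a in finder.place_of("wrist",n)[:1]])
E
```

```text
[0.49252077 0.04264302 0.30089758] [-0.17193865 -0.21104473 -0.07854029  2.40065604  0.24957774  0.22465415
  1.25482923] [[-0.731, -0.157, 0.664], [-0.122, 0.987, 0.099], [-0.672, -0.009, -0.741]]
shift [0.255 0.758 0.593] turn [-0.0048 -0.0156 -0.0011]
[([385.3, 178.2], 0.77), ([403.4, 25.4], 0.96)]
```

Call:
{"op": "jog_arm", "data": {
  "plan": [
    {"x": 0.05, "y": 0.2, "z": 0.12, "wx": 0, "wy": -0.005, "wz": 0},
    {"x": 0.12, "y": 0.4, "z": 0.28, "wx": -0.002, "wy": -0.01, "wz": 0},
    {"x": 0.2, "y": 0.6, "z": 0.45, "wx": -0.005, "wy": -0.015, "wz": -0.001},
    {"x": 0.255, "y": 0.758, "z": 0.593, "wx": -0.005, "wy": -0.0156, "wz": -0.001},
    {"x": 0.255, "y": 0.758, "z": 0.593, "wx": -0.005, "wy": -0.0156, "wz": -0.001},
    {"x": 0.255, "y": 0.758, "z": 0.593, "wx": -0.005, "wy": -0.0156, "wz": -0.001},
    {"x": 0.255, "y": 0.758, "z": 0.593, "wx": -0.005, "wy": -0.0156, "wz": -0.001}
  ]
}}

```text
t: 13.05
eef_pos: [0.5081, 0.0876, 0.2578]
tool_rot: [0.377, -0.075, 0.923, 0.01]
contact_force: [0.5, 0.2, 0.4]
gripper_width: 0.699
```

```bash
python3 - <<'E'
from plan import *
np.set_printoptions(suppress=True,precision=4)
Rt,d=torchR(np.radians(9.8),np.pi/4)
o,p,r=obs();print(o["t"],p,o["q"],r.as_matrix().round(3).tolist())
z=Rt.as_matrix()[:,2];g=np.array([.5806,.210,.106])
togo(g+(.019-.06)*z,Rt)
im=cams.read_camera("wrist");K=cams.get_calibration("wrist");cv2.imwrite("pics/w8.png",im[:,:,::-1])
print([(a["location"],a["confidence"]) for n in("torch_lens","holder_socket") for a in finder.place_of("wrist",n)[:1]])
for s in (60,80,120,160): print(s,proj(K,g+d*(s-100)/1000))
E
```

```text
13.05 [0.5081 0.0876 0.2578] [ 0.0794 -0.0705 -0.4829  2.4279  1.4111  0.1834 -0.0203] [[-0.705, -0.145, 0.694], [-0.131, 0.989, 0.074], [-0.697, -0.038, -0.716]]
shift [0.197 0.572 0.636] turn [-0.0143 -0.0043  0.0029]
[([364.2, 194.4], 0.95), ([388.0, 20.4], 0.93)]
60 [[380.567   94.7808]]
80 [[377.9099 116.3551]]
120 [[372.9092 156.9588]]
160 [[368.2868 194.4902]]
```

View pics/w8.png

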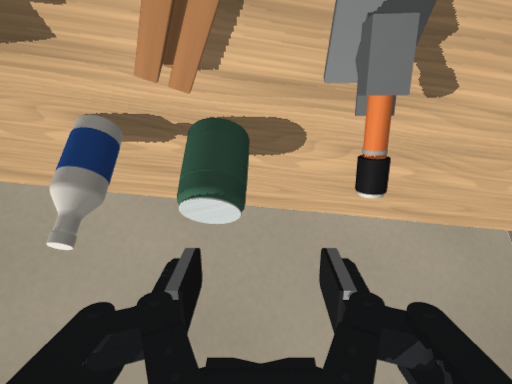

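The torch lies within 3 px of the prediction, its lens at (371,195) against (368,194). A 45° tool tilt runs into joint limits, so I grip with the tool tilted 30° instead.

```bash
python3 - <<'E'
from plan import *
Rt,d=torchR(np.radians(11),np.radians(30));z=Rt.as_matrix()[:,2]
g=np.array([.5828,.2118,.1077])
togo([.52,.13,.27],Rt); togo(g-.09*z+.0*z,Rt)
E
```

```text
shift [-0.118  0.204  0.013] turn [-0.019   0.0781 -0.0044]
shift [0.061 0.569 0.406] turn [-0.019   0.0781 -0.0044]
```

Call:
{"op": "jog_arm", "data": {
  "plan": [
    {"x": -0.05, "y": 0.05, "z": 0, "wx": -0.006, "wy": 0.03, "wz": 0},
    {"x": -0.1, "y": 0.12, "z": 0, "wx": -0.012, "wy": 0.06, "wz": -0.002},
    {"x": -0.118, "y": 0.204, "z": 0.013, "wx": -0.019, "wy": 0.078, "wz": -0.004},
    {"x": -0.118, "y": 0.204, "z": 0.013, "wx": -0.019, "wy": 0.078, "wz": -0.004},
    {"x": -0.08, "y": 0.35, "z": 0.12, "wx": -0.019, "wy": 0.078, "wz": -0.004},
    {"x": 0, "y": 0.48, "z": 0.27, "wx": -0.019, "wy": 0.078, "wz": -0.004},
    {"x": 0.061, "y": 0.569, "z": 0.406, "wx": -0.019, "wy": 0.078, "wz": -0.004},
    {"x": 0.061, "y": 0.569, "z": 0.406, "wx": -0.019, "wy": 0.078, "wz": -0.004},
    {"x": 0.061, "y": 0.569, "z": 0.406, "wx": -0.019, "wy": 0.078, "wz": -0.004},
    {"x": 0.061, "y": 0.569, "z": 0.406, "wx": -0.019, "wy": 0.078, "wz": -0.004}
  ]
}}

```text
t: 14.03
eef_pos: [0.538, 0.2035, 0.1845]
tool_rot: [0.256, -0.093, 0.962, 0.025]
contact_force: [-0.5, -0.2, 0.7]
gripper_width: 0.703
```

```bash
python3 - <<'E'
from plan import *
Rt,d=torchR(np.radians(11),np.radians(30));z=Rt.as_matrix()[:,2]
o,p,r=obs();print(o["t"],p,o["q"],r.as_matrix().round(3).tolist())
g=np.array([.5828,.2118,.1077])
togo(g-.09*z,Rt)
togo(g+.019*z,Rt)
im=cams.read_camera("wrist");K=cams.get_calibration("wrist");cv2.imwrite("pics/w9.png",im[:,:,::-1])
_,d=torchR(np.radians(11),np.radians(45))
for s in (70,103,120,160): print(s,proj(K,g+d*(s-103)/1000))
print([(a["location"],a["confidence"]) for n in("torch_lens","holder_socket") for a in finder.place_of("wrist",n)[:1]])
hsv=cv2.cvtColor(im,cv2.COLOR_RGB2HSV);m=(hsv[:,:,0]<16)&(hsv[:,:,1]>200)&(hsv[:,:,2]>120)
n,l,st,ce=cv2.connectedComponentsWithStats(m.astype(np.uint8));i=1+np.argmax(st[1:,4]);print(st[i])
for v in range(st[i][1],st[i][1]+st[i][3],6):
  c=np.where(l[v]==i)[0]; print(v,c.min(),c.max(),end='; ')
E
```

```text
14.0333 [0.53799559 0.20351632 0.18453347] [-0.22501939  0.20248112 -0.38807464  2.2114467   0.83533103  0.36542603
  0.44322865] [[-0.852, -0.192, 0.487], [-0.167, 0.981, 0.095], [-0.497, -0.0, -0.868]]
shift [-0.005 -0.002 -0.003] turn [ 0.0001 -0.0013  0.0004]
shift [-0.007 -0.002  0.542] turn [ 0.0001 -0.0013  0.0004]
70 [[260.96201631 157.67235162]]
103 [[260.95582217 199.26995703]]
120 [[260.95267357 220.41483209]]
160 [[260.94537592 269.42317629]]
[([255.7, 273.9], 0.92), ([256.4, 68.6], 0.65)]Traceback (most recent call last):
  File "<stdin>", line 12, in <module>
    return _wrapfunc(a, 'argmax', axis=axis, out=out, **kwds)
    return bound(*args, **kwds)
ValueError: attempt to get argmax of an empty sequence
```

View pics/w9.png

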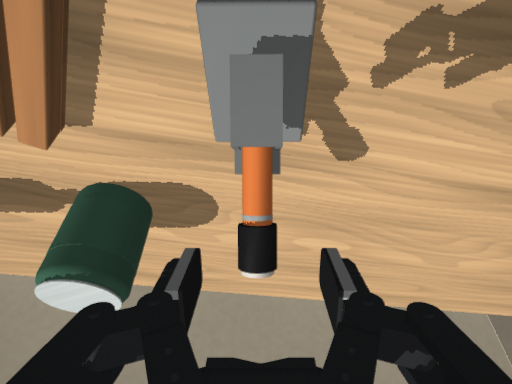

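The torch is centred at column 257.5, parallel to the predicted 261, and sits about 2 mm farther out. So I correct by y −3 mm and x −2 mm, then go in.

Call:
{"op": "jog_arm", "data": {
  "plan": [
    {"x": -0.015, "y": -0.016, "z": 0.1, "wx": 0, "wy": -0.001, "wz": 0},
    {"x": -0.015, "y": -0.016, "z": 0.22, "wx": 0, "wy": -0.001, "wz": 0},
    {"x": -0.015, "y": -0.016, "z": 0.34, "wx": 0, "wy": -0.001, "wz": 0},
    {"x": -0.015, "y": -0.016, "z": 0.46, "wx": 0, "wy": -0.001, "wz": 0},
    {"x": -0.015, "y": -0.016, "z": 0.542, "wx": 0, "wy": -0.001, "wz": 0},
    {"x": -0.015, "y": -0.016, "z": 0.542, "wx": 0, "wy": -0.001, "wz": 0},
    {"x": -0.015, "y": -0.016, "z": 0.542, "wx": 0, "wy": -0.001, "wz": 0}
  ]
}}

```text
t: 14.77
eef_pos: [0.5961, 0.2083, 0.0953]
tool_rot: [0.26, -0.091, 0.961, 0.024]
contact_force: [0.3, 0.1, -0.0]
gripper_width: 0.695
```

Call:
{"op": "jog_arm", "data": {
  "plan": [
    {"x": 0, "y": 0, "z": 0, "wx": 0, "wy": 0, "wz": 0},
    {"x": 0, "y": 0, "z": 0, "wx": 0, "wy": 0, "wz": 0},
    {"x": 0, "y": 0, "z": 0, "wx": 0, "wy": 0, "wz": 0},
    {"x": 0, "y": 0, "z": 0, "wx": 0, "wy": 0, "wz": 0},
    {"x": 0, "y": 0, "z": 0, "wx": 0, "wy": 0, "wz": 0},
    {"x": 0, "y": 0, "z": 0, "wx": 0, "wy": 0, "wz": 0},
    {"x": 0, "y": 0, "z": 0, "wx": 0, "wy": 0, "wz": 0}
  ],
  "hand": -1,
  "grip_force": 50
}}

```text
t: 15.35
eef_pos: [0.5965, 0.209, 0.0969]
tool_rot: [0.261, -0.091, 0.961, 0.025]
contact_force: [-4.5, -0.9, 8.1]
gripper_width: 0.263
```

```bash
python3 - <<'E'
from plan import *
o,p,r=obs();print(o["t"],p,o["q"],o["contact_force"],o["gripper_width"],r.as_matrix().round(3).tolist())
_,d=torchR(np.radians(11),np.radians(45))
print(p-.019*r.as_matrix()[:,2]);togo(p+.11*d,r)
E
```

```text
15.35 [0.59646268 0.20904781 0.09688944] [-0.37738745  0.42200774 -0.17248516  2.16901983  1.38432102  0.2381981
 -0.07560216] [-4.51511187 -0.94517797  8.0706775 ] 0.26321431809529033 [[-0.847, -0.187, 0.497], [-0.161, 0.982, 0.095], [-0.506, 0.0, -0.863]]
[0.58702231 0.2072439  0.11327923]
shift [-0.532  0.002 -0.139] turn [0. 0. 0.]
```

Call:
{"op": "jog_arm", "data": {
  "plan": [
    {"x": -0.07, "y": 0, "z": -0.018, "wx": 0, "wy": 0, "wz": 0},
    {"x": -0.16, "y": 0, "z": -0.042, "wx": 0, "wy": 0, "wz": 0},
    {"x": -0.26, "y": 0, "z": -0.068, "wx": 0, "wy": 0, "wz": 0},
    {"x": -0.36, "y": 0.001, "z": -0.094, "wx": 0, "wy": 0, "wz": 0},
    {"x": -0.46, "y": 0.001, "z": -0.12, "wx": 0, "wy": 0, "wz": 0},
    {"x": -0.532, "y": 0.002, "z": -0.139, "wx": 0, "wy": 0, "wz": 0},
    {"x": -0.532, "y": 0.002, "z": -0.139, "wx": 0, "wy": 0, "wz": 0},
    {"x": -0.532, "y": 0.002, "z": -0.139, "wx": 0, "wy": 0, "wz": 0}
  ]
}}

```text
t: 16.02
eef_pos: [0.6727, 0.2233, 0.1748]
tool_rot: [0.261, -0.09, 0.961, 0.025]
contact_force: [-0.2, 0.3, -3.0]
gripper_width: 0.26
```

```bash
python3 - <<'E'
from plan import *
o,p,r=obs();print(o["t"],p,o["q"],o["contact_force"],o["gripper_width"],r.as_matrix().round(3).tolist())
im=cams.read_camera("wrist");K=cams.get_calibration("wrist");cv2.imwrite("pics/w10.png",im[:,:,::-1])
g=p-.019*r.as_matrix()[:,2];_,d=torchR(np.radians(11),np.radians(45))
dd=r.inv().apply(d);print("axis in tool",dd)
for s in (0,120,160): print(s,proj(K,g+d*(s-101)/1000))
print([(a["location"],a["confidence"]) for n in("torch_lens","torch") for a in finder.place_of("wrist",n)[:1]])
# side view: far points
s=cams.read_camera("side");S=cams.get_calibration("side");t=cams.read_camera("top");T=cams.get_calibration("top")
for k in(S,T):print([proj(k,g+d*(q-101)/1000)[0].round(1).tolist() for q in(0,120,160)])
print([(a["location"],a["confidence"]) for c in("side","top") for n in("torch_lens","torch") for a in finder.place_of(c,n)[:1]])
cv2.imwrite("pics/s10.png",s[:,:,::-1]);cv2.imwrite("pics/t10.png",t[:,:,::-1])
E
```

```text
16.0167 [0.67267834 0.22333258 0.17476784] [-0.15102414  0.41916257 -0.40333831  1.93866073  0.8382214   0.41822336
  0.56631289] [-0.24994458  0.25653134 -2.95129797] 0.2596971494705947 [[-0.848, -0.186, 0.497], [-0.16, 0.983, 0.094], [-0.506, 0.0, -0.863]]
axis in tool [-0.96768718  0.00384376 -0.25212447]
0 [[259.74643389  57.47517198]]
120 [[260.45098814 319.94293578]]
160 [[260.66746706 400.58787899]]
[([261.5, 40.0], 0.77)]
[[201.6, 168.2], [217.3, 130.5], [222.5, 117.9]]
[[154.9, 190.3], [142.2, 146.4], [137.6, 130.4]]
[([222.9, 122.1], 0.81), ([200.2, 172.1], 0.52), ([138.7, 132.8], 0.93), ([150.9, 192.5], 0.59)]
```

View pics/w10.png

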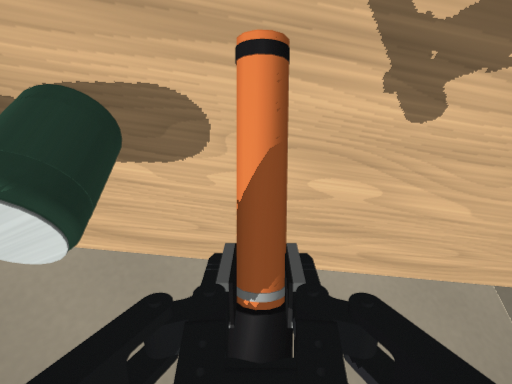

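Tail at about (262,32), head junction at about row 305: the torch is clear of the holder and firmly held. Next I measure its exact pose in the hand.

```bash
cat > m.py <<'E'
from plan import *
def orange(im,name):
    a=im.astype(int);m=((a[:,:,0]>1.9*a[:,:,1])&(a[:,:,0]>2.6*a[:,:,2])&(a[:,:,0]>70)).astype(np.uint8)
    n,l,st,ce=cv2.connectedComponentsWithStats(m);
    i=1+np.argmax(st[1:,4]);v,u=np.where(l==i);P=np.c_[u,v].astype(float);c=P.mean(0);w,V=np.linalg.eigh(np.cov((P-c).T));t=V[:,1]
    s=(P-c)@t;print(name,"area",len(u),"box",st[i].tolist(),"ends",(c+t*s.min()).round(1).tolist(),(c+t*s.max()).round(1).tolist(),"ctr",c.round(1).tolist());return l==i
E
python3 - <<'E'
from m import *
W=cams.get_calibration("wrist")
for f in("w10","s10","t10"):
  im=cv2.imread(f"pics/{f}.png")[:,:,::-1];m=orange(im,f)
  if f=="w10":
    for v in(40,50,65,80,100,150,200,250,280): 
      c=np.where(m[v])[0];print(v,(c.min(),c.max()) if len(c) else None,end=' ')
    for v in (25,28,30,32,34,36): print(v,im[v,262],end=' ')
    for v in range(285,315,3): print(v,im[v,262].tolist(),end=' ')
S=cams.get_calibration("side");T=cams.get_calibration("top")
print(tri([(S,(222.9,122.1)),(T,(138.7,132.8))]))
print(tri([(S,(200.2,172.1)),(T,(150.9,192.5))]))
E
```

```text
w10 area 22 box [237, 145, 2, 16, 22] ends [237.7, 145.0] [237.5, 160.0] ctr [237.6, 151.9]
40 None 50 None 65 None 80 None 100 None 150 (np.int64(237), np.int64(238)) 200 None 250 None 280 None 25 [182 146 107] 28 [174 138  99] 30 [206 109  56] 32 [218 114  59] 34 [218 115  60] 36 [218 115  60] 285 [133, 71, 35] 288 [137, 73, 36] 291 [203, 109, 56] 294 [151, 155, 154] 297 [152, 156, 154] 300 [152, 156, 154] 303 [133, 70, 35] 306 [132, 69, 33] 309 [119, 63, 32] 312 [12, 11, 13] s10 area 360 box [27, 137, 21, 32, 360] ends [45.8, 139.5] [27.6, 167.8] ctr [37.1, 153.1]
t10 area 54 box [153, 174, 6, 18, 54] ends [153.5, 174.4] [157.7, 191.1] ctr [155.5, 182.4]
(array([0.70409897, 0.23033233, 0.21854544]), array([-0.2605871 ,  0.05925371,  0.11871145, -0.16442536]))
(array([0.5932392 , 0.221631  , 0.09799268]), array([-0.72533157,  0.1423265 ,  0.33738256, -0.50872794]))
```

```bash
sed -i 's/1.9\*a\[:,:,1\]/1.6*a[:,:,1]/' m.py; cat >> m.py <<'E'
def cyl(K,o,d,s0,s1,rad):
    """outline points of cylinder in the picture: convex hull of both end circles"""
    e=np.cross(d,[0,1.,0.1]);e/=np.linalg.norm(e);f=np.cross(d,e);a=np.linspace(0,2*np.pi,60)[:,None]
    c=rad*(np.cos(a)*e+np.sin(a)*f)
    return proj(K,np.r_[o+d*s0+c,o+d*s1+c])
E
python3 - <<'E'
from m import *
W=cams.get_calibration("wrist");o,p,r=obs();M=r.as_matrix()
im=cv2.imread("pics/w10.png")[:,:,::-1];m=orange(im,"w")
rows=[70,100,130,160,190,220,240]
meas=[]
for v in rows: c=np.where(m[v])[0];meas.append((c.min()-.5,c.max()+.5))
print(meas)
for f in("s10","t10"): orange(cv2.imread(f"pics/{f}.png")[:,:,::-1],f)
cam=-np.array(W["extrinsics"])[:3,:3].T@np.array(W["extrinsics"])[:3,3]
def pred(q):
    th,dl,ep,yy=q  # axis in tool: (-cos,0,-sin); point on axis at s=101+dl at tool (0,yy,-.019+ep)
    d=M@np.array([-np.cos(th),0,-np.sin(th)]);g=p+M@np.array([0,yy,-.019+ep]);o=g-d*(.101+dl)
    h=cv2.convexHull(cyl(W,o,d,0,.118,.012).astype(np.float32)).reshape(-1,2)
    out=[h[:,1].min()-29.3]
    for v,(a,b) in zip(rows,meas):
        xs=[]
        for A,B in zip(h,np.roll(h,-1,0)):
            if (A[1]-v)*(B[1]-v)<0: xs.append(A[0]+(v-A[1])*(B[0]-A[0])/(B[1]-A[1]))
        out+= [min(xs)-a,max(xs)-b]
    hp=o+d*.12;n=cam-hp;n-=d*(n@d);n/=np.linalg.norm(n)
    out.append(proj(W,hp+.012*n)[0][1]-310.5)
    return np.array(out)
s=least_squares(pred,[.26,0,0,0],x_scale=[.05,.005,.005,.002]);print(s.x,np.degrees(s.x[0]),s.fun.round(1))
J=s.jac;print("sd",np.sqrt(np.diag(np.linalg.inv(J.T@J)))*1)
th,dl,ep,yy=s.x;d=M@np.array([-np.cos(th),0,-np.sin(th)]);g=p+M@np.array([0,yy,-.019+ep]);print("tail",g-d*(.101+dl),"lens",g+d*(.059-dl),"elev",np.degrees(np.arcsin(d[2])))
E
```

```text
w area 11704 box [236, 54, 53, 239, 11704] ends [262.2, 53.9] [260.4, 292.0] ctr [261.3, 171.3]
[(np.float64(236.5), np.float64(287.5)), (np.float64(236.5), np.float64(287.5)), (np.float64(236.5), np.float64(286.5)), (np.float64(236.5), np.float64(286.5)), (np.float64(236.5), np.float64(285.5)), (np.float64(236.5), np.float64(285.5)), (np.float64(236.5), np.float64(285.5))]
s10 area 366 box [27, 137, 21, 32, 366] ends [46.1, 139.0] [27.7, 167.8] ctr [37.2, 153.1]
t10 area 69 box [152, 174, 8, 18, 69] ends [153.3, 174.2] [157.9, 191.0] ctr [155.6, 182.7]
[ 0.43317535  0.01237738 -0.0077857   0.00047011] 24.819119307475027 [ 0.1 -0.5 -0.8 -0.7 -0.6 -1.   0.7 -1.2  1.  -1.5  2.3 -1.7  2.5 -1.9
  2.7 -0.5]
sd [0.01050965 0.00044187 0.0005274  0.00017263]
tail [0.59536084 0.20985052 0.10436996] lens [0.68510954 0.22698365 0.23571542] elev 55.17589935179763
```

```bash
cat > f.py <<'E'
from m import *
def comp(im,c,name):
    a=im.astype(int);m=((a[:,:,0]>1.55*a[:,:,1])&(a[:,:,0]>2.2*a[:,:,2])&(a[:,:,0]>60)).astype(np.uint8)
    yy,xx=np.mgrid[:384,:512];m[(xx-c[0])**2+(yy-c[1])**2>45**2]=0
    v,u=np.where(m);P=np.c_[u,v].astype(float);print(name,len(u),u.min(),u.max(),v.min(),v.max());return m
E
python3 - <<'E'
from f import *
o,p,r=obs();M=r.as_matrix();K={"s10":cams.get_calibration("side"),"t10":cams.get_calibration("top")}
for f,c in(("s10",(205,155)),("t10",(150,175))):
  im=cv2.imread(f"pics/{f}.png")[:,:,::-1];m=comp(im,c,f)
  for v in range(384):
    q=np.where(m[v])[0]
    if len(q): print(v,q.min(),q.max(),end='; ')
  print()
  # compare models
  for th,dl,ep in ((14.6,0,0),(24.8,.012,-.008),(17,0,.01),(20,.006,0)):
    t=np.radians(th);d=M@np.array([-np.cos(t),0,-np.sin(t)]);g=p+M@np.array([0,0,-.019+ep]);oo=g-d*(.101+dl)
    print(th,dl,ep,"tail",proj(K[f],oo)[0].round(1),"s40",proj(K[f],oo+.04*d)[0].round(1),"lens",proj(K[f],oo+.16*d)[0].round(1))
E
python3 - <<'E'
import cv2,numpy as np
a=cv2.resize(cv2.imread("pics/s10.png")[95:195,165:265],(400,400),interpolation=2)
b=cv2.resize(cv2.imread("pics/t10.png")[110:210,100:200],(400,400),interpolation=2)
cv2.imwrite("pics/st10.png",np.hstack([a,b]))
E
```

```text
s10 249 199 216 137 171
137 212 213; 138 211 214; 139 210 214; 140 211 214; 141 211 215; 142 210 215; 143 210 216; 144 210 216; 145 209 216; 146 209 215; 147 208 215; 148 208 215; 149 207 214; 150 207 214; 151 206 213; 152 206 213; 153 206 212; 154 205 212; 155 204 212; 156 204 211; 157 203 211; 158 203 210; 159 202 210; 160 202 209; 161 201 209; 162 201 208; 163 201 208; 164 200 207; 165 200 207; 166 199 207; 167 199 206; 168 199 205; 169 199 205; 170 200 204; 171 202 204; 
14.6 0 0 tail [201.3 168.2] s40 [206.5 155.6] lens [222.3 118. ]
24.8 0.012 -0.008 tail [202.4 171.7] s40 [206.3 158.8] lens [218.2 119.5]
17 0 0.01 tail [203.5 170. ] s40 [208.4 157.5] lens [223.2 119.7]
20 0.006 0 tail [202.4 170.7] s40 [206.9 158. ] lens [220.7 119.4]
t10 74 152 159 174 194
174 154 155; 175 154 155; 176 153 156; 177 153 156; 178 153 156; 179 153 156; 180 152 156; 181 152 157; 182 153 157; 183 153 157; 184 154 158; 185 154 158; 186 155 158; 187 155 158; 188 156 159; 189 156 159; 190 157 159; 191 157 158; 193 159 159; 194 159 159; 
14.6 0 0 tail [154.5 190.5] s40 [150.5 176.5] lens [137.4 130.6]
24.8 0.012 -0.008 tail [155.7 190.6] s40 [151.6 178.5] lens [137.9 138.1]
17 0 0.01 tail [155.1 188.3] s40 [151.1 174.7] lens [138.  130.3]
20 0.006 0 tail [155.3 190.2] s40 [151.3 177.2] lens [137.9 134.1]
```

View pics/st10.png

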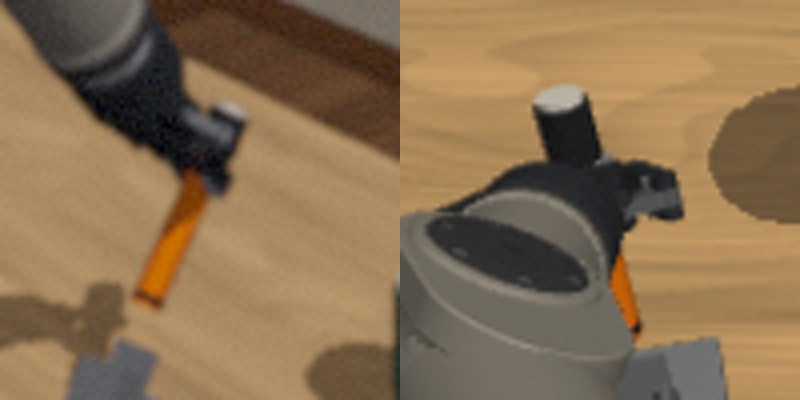

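In the side view the lens is at (223,121.8) and the tail at (202,170.7); in the top view the lens is at (140.3,134.5). I make a joint fit with a small offset per camera.

```bash
cat > jf.py <<'E'
from f import *
W=cams.get_calibration("wrist");S=cams.get_calibration("side");T=cams.get_calibration("top");o,p,r=obs();M=r.as_matrix()
rows=[70,100,130,160,190];L=[236.5,236.5,236.5,236.5,236.5];Rr=[287.5,287.5,286.5,286.5,285.5]
cam=-np.array(W["extrinsics"])[:3,:3].T@np.array(W["extrinsics"])[:3,3]
def geo(q):
    th,dl,ep,yy,ya=q[:5];d=M@np.array([-np.cos(th)*np.cos(ya),np.sin(ya),-np.sin(th)*np.cos(ya)]);g=p+M@np.array([0,yy,-.019+ep]);return g-d*(.101+dl),d
def res(q):
    oo,d=geo(q);ow,os,ot=q[5:7],q[7:9],q[9:11]
    h=cv2.convexHull((cyl(W,oo,d,0,.118,.012)+ow).astype(np.float32)).reshape(-1,2)
    out=[(h[:,1].min()-29.3)/1]
    for v,a,b in zip(rows,L,Rr):
        xs=[A[0]+(v-A[1])*(B[0]-A[0])/(B[1]-A[1]) for A,B in zip(h,np.roll(h,-1,0)) if (A[1]-v)*(B[1]-v)<0]
        out+=[(min(xs)-a)/.7,(max(xs)-b)/.7]
    hp=oo+d*.12;n=cam-hp;n-=d*(n@d);n/=np.linalg.norm(n)
    out.append((proj(W,hp+.012*n)[0][1]+ow[1]-310.5)/1.5)
    out+=list((proj(S,oo+.16*d)[0]+os-[223,121.8])/.7)+list((proj(S,oo)[0]+os-[202,170.2])/.7)+list((proj(T,oo+.16*d)[0]+ot-[140.3,134.5])/.7)
    hs=cyl(T,oo,d,0,.05,.012)+ot;out.append((hs[:,1].max()-194.)/1.)
    out+=list(np.array(q[5:7])/2)+list(np.array(q[7:11])/1.5)+[q[4]/.03,q[3]/.002]
    return np.array(out)
E
python3 - <<'E'
from jf import *
np.set_printoptions(suppress=True,precision=4)
s=least_squares(res,[.3,0,0,0,0]+[0]*6,x_scale=[.05,.005,.005,.002,.02]+[1]*6)
C=np.linalg.inv(s.jac.T@s.jac);print(s.x,"\nsd",np.sqrt(np.diag(C))[:5],np.degrees(s.x[0]));print(s.fun.round(1))
oo,d=geo(s.x);print("tail",oo,"lens",oo+.16*d,"elev",np.degrees(np.arcsin(d[2])))
E
```

```text
[ 0.2712  0.0065  0.0038  0.0004 -0.0029 -0.      0.5801  1.0422  0.2697
  1.7554  0.5401] 
sd [0.0161 0.0008 0.0007 0.0002 0.0004] 15.536625630838566
[ 0.3 -1.3  0.6 -1.2  0.3 -1.2  1.4 -1.1  1.  -1.   2.1 -0.7 -0.3 -1.2
  0.2  1.4 -0.4 -1.2  1.3 -0.   0.3  0.7  0.2  1.2  0.4 -0.1  0.2]
tail [0.5911 0.2093 0.1103] lens [0.7006 0.2297 0.2251] elev 45.89313781552505
```

```bash
cat > goal.py <<'E'
from plan import *
from scipy.spatial.transform import Slerp
mid=np.array([.5162,-.2327,.0953]);az=np.radians(105.3-180)
Rf,_=torchR(az,np.radians(-15.5));d=np.array([np.cos(az),np.sin(az),0])
F=mid-.2025*d+Rf.apply([0,0,.0152])
E
python3 - <<'E'
from goal import *
o,p,r=obs();print(o["t"],"F",F);sl=Slerp([0,1],R.concatenate([r,Rf]));print(np.degrees((r.inv()*Rf).magnitude()))
togo([.62,.17,.30],sl(.3));togo([.54,.08,.30],sl(.55))
E
```

```text
16.4667 F [ 0.46169385 -0.03345907  0.08065282]
94.8985446723178
shift [-0.052 -0.216 -0.698] turn [0.0188 0.0614 0.1445]
shift [ 0.36  -0.583 -0.939] turn [0.0346 0.1126 0.265 ]
```

Call:
{"op": "jog_arm", "data": {
  "plan": [
    {"x": -0.05, "y": 0, "z": -0.15, "wx": 0, "wy": 0, "wz": 0},
    {"x": -0.06, "y": -0.05, "z": -0.35, "wx": 0.004, "wy": 0.012, "wz": 0.03},
    {"x": -0.06, "y": -0.12, "z": -0.52, "wx": 0.01, "wy": 0.03, "wz": 0.07},
    {"x": -0.052, "y": -0.216, "z": -0.68, "wx": 0.015, "wy": 0.046, "wz": 0.108},
    {"x": 0.05, "y": -0.3, "z": -0.75, "wx": 0.019, "wy": 0.061, "wz": 0.145},
    {"x": 0.15, "y": -0.4, "z": -0.82, "wx": 0.024, "wy": 0.077, "wz": 0.182},
    {"x": 0.25, "y": -0.5, "z": -0.88, "wx": 0.029, "wy": 0.095, "wz": 0.223},
    {"x": 0.36, "y": -0.583, "z": -0.939, "wx": 0.035, "wy": 0.113, "wz": 0.265},
    {"x": 0.36, "y": -0.583, "z": -0.939, "wx": 0.035, "wy": 0.113, "wz": 0.265},
    {"x": 0.36, "y": -0.583, "z": -0.939, "wx": 0.035, "wy": 0.113, "wz": 0.265}
  ]
}}

```text
t: 17.3
eef_pos: [0.5403, 0.0778, 0.3002]
tool_rot: [0.064, 0.317, 0.944, 0.06]
contact_force: [-0.0, 0.5, -0.7]
gripper_width: 0.262
```

```bash
python3 - <<'E'
from goal import *
o,p,r=obs();print(o["t"],p,o["q"],o["gripper_width"],o["contact_force"]);sl=Slerp([0,1],R.concatenate([r,Rf]));print(np.degrees((r.inv()*Rf).magnitude()))
togo([.48,0,.26],sl(.6));togo(F+[0,0,.15],Rf)
E
```

```text
17.3 [0.5402696  0.07783321 0.30023679] [ 0.21904276  0.14775889 -0.50278557  1.87593937  0.05385845  0.96205837
  0.62345021] 0.2620721202112504 [-0.00152266  0.51682446 -0.71774655]
42.38942415729737
shift [ 0.019 -0.517  0.122] turn [0.0167 0.0554 0.1289]
shift [ 0.002 -0.726  0.239] turn [0.0278 0.0924 0.2148]
```

Call:
{"op": "jog_arm", "data": {
  "plan": [
    {"x": 0.005, "y": -0.12, "z": 0.03, "wx": 0.004, "wy": 0.015, "wz": 0.034},
    {"x": 0.01, "y": -0.26, "z": 0.06, "wx": 0.009, "wy": 0.03, "wz": 0.07},
    {"x": 0.015, "y": -0.4, "z": 0.09, "wx": 0.013, "wy": 0.045, "wz": 0.104},
    {"x": 0.015, "y": -0.517, "z": 0.122, "wx": 0.017, "wy": 0.057, "wz": 0.133},
    {"x": 0.01, "y": -0.6, "z": 0.17, "wx": 0.021, "wy": 0.072, "wz": 0.167},
    {"x": 0.002, "y": -0.726, "z": 0.239, "wx": 0.028, "wy": 0.092, "wz": 0.215},
    {"x": 0.002, "y": -0.726, "z": 0.239, "wx": 0.028, "wy": 0.092, "wz": 0.215},
    {"x": 0.002, "y": -0.726, "z": 0.239, "wx": 0.028, "wy": 0.092, "wz": 0.215},
    {"x": 0.002, "y": -0.726, "z": 0.239, "wx": 0.028, "wy": 0.092, "wz": 0.215}
  ]
}}

```text
t: 18.05
eef_pos: [0.4625, -0.0326, 0.2307]
tool_rot: [-0.106, 0.6, 0.789, 0.082]
contact_force: [-0.2, 0.0, -2.4]
gripper_width: 0.262
```

```bash
python3 - <<'E'
from goal import *
o,p,r=obs();print(o["t"],p,o["q"],o["gripper_width"]);
togo(F+[0,0,.06],Rf);togo(F,Rf)
E
```

```text
18.05 [ 0.46249189 -0.03261777  0.23074166] [ 0.41400206  0.2236599  -0.34808309  1.96232907 -0.20313329  1.06718758
  0.44792861] 0.2615207213072768
shift [-0.122 -0.006  0.433] turn [0.0002 0.0006 0.0011]
shift [-0.202 -0.006  0.723] turn [0.0002 0.0006 0.0011]
```

Call:
{"op": "jog_arm", "data": {
  "plan": [
    {"x": -0.03, "y": -0.003, "z": 0.12, "wx": 0, "wy": 0, "wz": 0.001},
    {"x": -0.08, "y": -0.006, "z": 0.29, "wx": 0, "wy": 0, "wz": 0.001},
    {"x": -0.122, "y": -0.006, "z": 0.433, "wx": 0, "wy": 0.0005, "wz": 0.001},
    {"x": -0.155, "y": -0.006, "z": 0.55, "wx": 0, "wy": 0.0005, "wz": 0.001},
    {"x": -0.18, "y": -0.006, "z": 0.65, "wx": 0, "wy": 0.0005, "wz": 0.001},
    {"x": -0.202, "y": -0.006, "z": 0.723, "wx": 0, "wy": 0.0005, "wz": 0.001},
    {"x": -0.202, "y": -0.006, "z": 0.723, "wx": 0, "wy": 0.0005, "wz": 0.001},
    {"x": -0.202, "y": -0.006, "z": 0.723, "wx": 0, "wy": 0.0005, "wz": 0.001},
    {"x": -0.202, "y": -0.006, "z": 0.723, "wx": 0, "wy": 0.0005, "wz": 0.001}
  ]
}}

```text
t: 18.8
eef_pos: [0.4631, -0.0325, 0.0819]
tool_rot: [-0.106, 0.6, 0.789, 0.083]
contact_force: [0.7, -0.6, -2.1]
gripper_width: 0.263
```

```bash
python3 - <<'E'
from goal import *
from f import comp
np.set_printoptions(suppress=True,precision=4)
o,p,r=obs();print(o["t"],p,o["q"],o["gripper_width"],o["contact_force"]);togo(F,Rf)
dd=r.apply([-np.cos(np.radians(15.5)),0,-np.sin(np.radians(15.5))]);g=p+r.apply([0,0,-.0152]);tail=g-.1075*dd
print("dir",dd,"spot",tail+.31*dd)
pts=np.array([tail,tail+.16*dd,mid])
L={}
for c in("side","top","wrist"):
  im=cams.read_camera(c);K=cams.get_calibration(c);cv2.imwrite(f"pics/{c}11.png",im[:,:,::-1]);print(c,"pred tail,lens,mid",proj(K,pts).round(1).tolist())
  for n in("torch","torch_lens","panel_mid","panel"):
    a=finder.place_of(c,n)[:1]
    if a: print("  ",n,np.round(a[0]["location"],1),round(a[0]["confidence"],2));L[c,n]=a[0]["location"]
S=cams.get_calibration("side");T=cams.get_calibration("top")
for n in("torch","torch_lens","panel_mid","panel"):
  if ("side",n) in L and ("top",n) in L: print(n,tri([(S,L["side",n]),(T,L["top",n])]))
E
```

```text
18.8 [ 0.4631 -0.0325  0.0819] [ 0.3903  0.4411 -0.3394  2.0832 -0.1669  0.7354  0.4742] 0.2630082315926056 [ 0.6553 -0.5553 -2.0597]
shift [-0.004 -0.008  0.005] turn [0.0009 0.0004 0.0011]
dir [ 0.2663 -0.9639  0.0012] spot [ 0.518  -0.2316  0.0968]
side pred tail,lens,mid [[188.7, 223.8], [242.4, 245.9], [299.7, 270.7]]
   torch [187.7 223.7] 0.87
   torch_lens [240.1 245.1] 0.72
   panel [288.5 288.8] 0.86
top pred tail,lens,mid [[211.4, 258.0], [276.0, 241.7], [336.2, 227.4]]
   torch [209.8 255.2] 0.83
   panel_mid [337.7 225.5] 0.96
   panel [164.6 226.3] 0.75
wrist pred tail,lens,mid [[264.2, 40.1], [264.6, 380.5], [260.9, 660.3]]
   torch [261.1  41.7] 0.88
torch (array([0.44  , 0.0733, 0.0904]), array([ 1.2578, -0.2245, -0.6405,  1.0152]))
panel (array([ 0.7658,  0.2509, -0.7157]), array([-43.7466,   9.3133,  24.2203, -34.8843]))
```

```bash
python3 - <<'E'
from goal import *
S=cams.get_calibration("side");o,p,r=obs()
im=cv2.imread("pics/side11.png")[:,:,::-1].astype(int)
m=(im[:,:,0]>1.5*im[:,:,1])&(im[:,:,0]>2.2*im[:,:,2])&(im[:,:,0]>60)
yy,xx=np.mgrid[:384,:512];m&=(xx>175)&(xx<245)&(yy>205)&(yy<255)
v,u=np.where(m);print(len(u),u.min(),u.max(),v.min(),v.max())
# centre line per column range
cs=[(c,v[u==c].mean(),np.ptp(v[u==c])+1) for c in range(u.min(),u.max()+1) if (u==c).any()];print([(a,round(b,1),int(w)) for a,b,w in cs])
a=np.array([c for c in cs if c[2]>=np.median([k[2] for k in cs])-1]);f=np.polyfit(a[:,0],a[:,1],1);print("slope seen",f[0])
for e in(-4,-2,0,2,4):
  t=np.radians(15.5+e);d2=r.apply([-np.cos(t),0,-np.sin(t)]);g=p+r.apply([0,0,-.0152])
  A,B=proj(S,[g-.1*d2,g]);print(e,(B-A)[1]/(B-A)[0])
for c in("side","top"):
  for n in("bottle","tin","spool"):
    i0=cv2.imread(f"pics/{c}0.png").astype(int);i1=cv2.imread(f"pics/{c}11.png").astype(int)
    b={"side":{"bottle":(317,168,29,64),"tin":(263,157,35,52),"spool":(193,252,21,30)},"top":{"bottle":(286,110,24,42),"tin":(202,114,39,49),"spool":(235,260,23,18)}}[c][n]
    x,y,w,h=b;t=i0[y:y+h,x:x+w].astype(np.uint8);R_=cv2.matchTemplate(i1[y-8:y+h+8,x-8:x+w+8].astype(np.uint8),t,cv2.TM_CCOEFF_NORMED);_,mx,_,l=cv2.minMaxLoc(R_);print(c,n,"shift",l[0]-8,l[1]-8,round(mx,2))
E
```

```text
299 187 244 221 254
[(187, np.float64(225.0), 3), (188, np.float64(225.2), 5), (189, np.float64(225.2), 5), (190, np.float64(225.0), 7), (191, np.float64(225.0), 9), (192, np.float64(225.0), 9), (193, np.float64(225.0), 9), (194, np.float64(225.0), 9), (195, np.float64(226.0), 9), (196, np.float64(226.0), 9), (197, np.float64(227.0), 9), (198, np.float64(227.0), 9), (199, np.float64(228.0), 9), (200, np.float64(228.0), 9), (201, np.float64(228.0), 9), (202, np.float64(229.0), 9), (203, np.float64(229.0), 9), (204, np.float64(230.0), 9), (205, np.float64(230.5), 10), (206, np.float64(231.5), 10), (207, np.float64(232.5), 12), (208, np.float64(234.2), 15), (209, np.float64(234.7), 16), (210, np.float64(236.8), 20), (211, np.float64(237.2), 16), (212, np.float64(241.6), 23), (213, np.float64(244.7), 6), (214, np.float64(248.0), 10), (215, np.float64(247.8), 13), (216, np.float64(248.7), 9), (217, np.float64(251.3), 7), (218, np.float64(250.0), 7), (219, np.float64(252.0), 5), (220, np.float64(251.5), 6), (221, np.float64(253.0), 3), (222, np.float64(252.3), 5), (223, np.float64(246.3), 22), (224, np.float64(251.0), 1), (225, np.float64(250.0), 1), (226, np.float64(251.0), 1), (227, np.float64(241.5), 12), (228, np.float64(243.0), 13), (229, np.float64(246.2), 15), (230, np.float64(250.0), 3), (232, np.float64(249.0), 1), (235, np.float64(232.0), 1), (236, np.float64(232.7), 9), (237, np.float64(230.0), 1), (239, np.float64(229.0), 1), (240, np.float64(234.5), 10), (241, np.float64(229.0), 3), (242, np.float64(239.0), 1), (243, np.float64(228.0), 1), (244, np.float64(239.0), 1)]
slope seen 0.42905593759242766
-4 0.4719720845802885
-2 0.4439653100476822
0 0.4158606711618276
2 0.3875886643489688
4 0.3590781324529213
side bottle shift 0 0 0.99
side tin shift 1 1 0.85
side spool shift 0 -1 0.93
top bottle shift 0 0 1.0
top tin shift 0 0 1.0
top spool shift 0 0 0.99
```

```bash
python3 - <<'E'
from station import monitor,bot
o=monitor.get_obs();print(o["t"],o["gripper_width"],o["contact_force"],abs(o["joint_vel"]).max())
print(bot.hand_in())
E
```

```text
19.55 0.26473936990459956 [ 0.31344185 -0.38578446 -1.72573626] 0.0018889111125394097
the job is handed in; nothing more can be done
None
```

I did both parts in the order asked and handed the job in at 19.6 s, with the arm still and holding the torch.

**Panel:** I lifted it from the rack and lowered it onto the table with light contact, about 11 N. I tilted it to 20° and eased it against the middle of the spine before letting go. The last top-view detection of its middle was within about 2 px of where I planned it. The detectors found its middle in the top view only, and one of their top-view detections of the panel was plainly false, so I ignored it.

**Torch:** I drew it out along its axis, turned it level and left it raised in the gripper at about 9.5 cm.
- **Aim:** by the arm's pose, the aim point 15 cm beyond the lens is about 3 mm from the panel's middle.
- **Level:** the pose gives a level torch, and the side view agrees to about 1°.
- **Contact:** the wrist force at the end (about 2 N) is only the torch's weight, so it should be touching nothing else.

**Bystanders:** the top view shows no shift of the bottle, tin or spool. The side view matched the tin and spool 1 px off. That match was weaker for the tin (0.85), which I put down to the arm or its shadow in the way.

**Disagreements:**
- **Cameras:** they differed by 3–5 mm in places, so I relied on the wrist view.
- **Torch grip:** I could not grip square to the torch because of joint limits, so the tool sits about 15° off. My first fit of the torch's pose in the hand was poor. I replaced it with one using all three cameras, good to about 1°.
- **Pictures:** I had used all 12 views before the final pose, so the last checks are numerical only.

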